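# Stand the gas bottle up and secure it in its bench bracket

## Task

The small gas bottle must not be left lying about: tip it up on its heel instead of picking it up (its foot stays on the bench or at most a few centimetres above it), stand it upright on the bench right at the back of its bracket, then swing the gate bar fully shut across it. Work gently: do not drop the bottle or knock it over, and leave the things round it where they are.

Things in the scene. Friction and masses are not known exactly. Their poses are not given: they have to be found in the camera images.
- gas_bottle: plain aluminium gas bottle, 165 mm long, 0.4 to 0.65 kg, lying loose before the bracket, foot towards it. Origin: its centre, on its axis half-way along; x axis from foot to valve cap (straight up when it stands). Body 46 mm in diameter, with a 50 mm black rubber ring 99 to 107 mm from the foot. Lying, it rests level on the ring and a flat of its boot, axis 25 mm above the bench
- bottle_cap (a point): middle of the round steel valve cap (33 mm in diameter, 126 to 165 mm from the foot), on the axis, 144 mm from the foot face: the place to grip. Held across the cap with about 10 N, the bottle turns between flat finger pads as its head is raised, and hangs nearly plumb. Axes as the bottle's
- bottle_foot (a point): centre of the flat foot face, on the axis; axes as the bottle's. The foot wears a black eight-sided rubber boot, 50 mm across flats (54 over corners), 30 mm long. While the bottle lies, its heel (the edge it tips up on) is 25 mm straight below this point; once tipped upright about the heel its axis stands 25 mm further on towards the foot's side
- bracket: grey sheet-steel bottle bracket fixed to the bench, open at the front (-x). Origin: on the bench, on the axis the seated bottle takes. x axis to the back, y to its left. No floor: the bottle stands on the bench. Cheeks at each side, 62 mm apart, from x = -26 mm to the back plate, 49 to 105 mm high, with flared lead-ins to x = -45 mm, 51 to 77 mm high
- back_rest (a point): middle of the rubber rests on the bracket's back plate that the bottle's body comes up against: 24 mm behind the bracket's origin, 50 to 98 mm high, 40 mm wide. The back plate behind them is 84 mm wide and 232 mm high, its front face 33 mm behind the bracket's origin. Axes as the bracket's
- shield_edge (a point): middle of the front edge of the shield: the back plate's top, turned forward, 84 mm wide, 228 to 232 mm above the bench. It reaches to 15 mm behind the seated bottle's axis, so a gripper cannot stand straight over the seated cap; leaning back 25 to 40 degrees from upright, towards the bracket's open front, it clears. Axes as the bracket's
- gate_hinge (a point): vertical hinge axis of the gate at bar mid-height: bracket frame (-36, +40, 88) mm. Axes as the bracket's
- gate_end (a point): on the gate bar 85 mm from its hinge, at mid-height: near the free end, which has a tab turned out 11 mm. The bar is 18 mm high (79 to 97 mm above the bench), 4 mm thick and 92 mm long
- gate (a joint): gate bar hinge angle, rad: 0 = fully shut, bar across the front from the left cheek to the strike plate on the right cheek; about 1.57 = pointing straight out of the bracket (-x); up to 2.4 = swung out to the left. It stays where it is left and moves with about 1 N at its end
- etchant: brown bottle with black cap, 52 mm diameter, 105 mm high, standing to the right of the bracket; leave alone. Origin: centre of its underside
- petri: clear dish with cotton wool, 68 mm diameter, 20 mm high, right of the lying gas bottle; leave alone. Origin: centre of its underside
- specimen_1: black disc specimen, 30 mm diameter, 21 mm high, to the right; leave alone. Origin: centre of its underside
- screwdriver_flat: yellow-handled screwdriver, 169 mm long, 25 mm high, lying well to the right; leave alone. Origin: middle of its length, on the bench

How it is judged:
By the outcome, as a careful person would: the job done as asked, in the order asked, and still so for the second after the job is handed in, with the robot touching nothing.
It also fails if it takes over 72 s, if anything falls off the work surface, if the arm or the gripper's body presses on something with over 40 N, if the wrist force passes 120 N, or if a joint passes its speed limit or range.

## Robot

A 6-joint arm with a two-finger parallel gripper is mounted at the origin on a cart in front of the work surface, level with it; the furniture and walls round the work are solid. World frame = base frame: x ahead of the robot, y to its left, z up, the work surface at z = 0. Lengths are in m, angles in rad, forces in N, time in s.
With the tool pointing down it reaches from about 0.35 to 0.975 m from the base axis. Payload 4.9 kg.
Tool frame: the origin (TCP) lies at the very end of the fingers, on their centre line; the grasp point (between the pads) lies 19 mm behind it; z points along the fingers, y is the direction in which the jaws open and shut (so a half turn about z gives the same grasp; the last joint's range is limited). The gripper opens to 85 mm and grips with 20 to 120 N. Pads are 22 mm wide; open, the fingers measure 114 mm over their backs; the gripper's body (76 mm by 85 mm) begins 54 mm behind the grasp point. The pads swing forward as they close: fully open they stand 13 mm farther back than shut.
Start: joints at [-0.119, 0.053, 1.613, -0, 1.476, -0.119], TCP at [0.625, 0, 0.231] pointing down, gripper open.
Joint ranges: [-3.01, 3.01], [-1.01, 2.22], [0.06, 2.58], [-1.02, 4.17], [0.09, 2.62], [-3.14, 3.14]. Speed limits (rad/s): [2.57, 2.57, 3.14, 3.14, 3.14, 3.14].

## Interface

Orientations are given as a rotation vector (axis times angle).
In Python, from station import ctrl gives the robot as it stands.
- The arm moves only by the tool step_arm, never from a script. Its argument "moves" is a list of rows, each a list of 5 numbers: the opening, from 0 (shut) to 1 (fully open), then the shift along the world's x, y, z in m, then the turn about the world's z in degrees. A call has 1 to 20 rows; each row shifts and turns the pose as measured when the row begins; what a row does not reach is not made up. A row lasts 1/8 s, in which the tool goes at most 62.5 mm and 10.7 degrees, less where a joint would pass 70% of its speed; a pose out of reach is approached as far as the arm can. A call is refused whole if a number of a shift passes 0.0625 or a number of a turn 10.7, either way. A call with a gripper value outside its range is refused whole. The fingers move at their own pace and stop on an object; "newtons" is the grip in N (left out, the last holds). Time passes only in rows, so rows that do not move let the fingers close. It gives the time, the measured TCP pose, the force and the opening at its end, in the units of the state.
- ctrl.get_obs(): the state, without advancing time (a new reading comes with each control period).
- ctrl.get_image(name): name is "scene" or "side" or "wrist"; returns a dict with "color" (480x640x3 uint8, red, green, blue), "camera_matrix" (3x3 intrinsics, pixels), "R" (3x3) and "t" (3): a world point X has camera coordinates R X + t; the wrist camera has in their place "T_tool_cam" (4x4, takes a point from camera to tool coordinates, whose origin is the TCP and whose axes are the flange's). Camera axes: x right, y down, z forward; pixel columns grow to the right and rows downward; lengths in m; the calibration is good to about 2 mm. A picture is of the moment at which its call begins: read the wrist's pose just before it. There is no depth.
- ctrl.finish_job(): hands the job in, once; it reports no verdict.
Trained networks look in a picture, given as the dict that the camera call returned (one of the last four; its "shot" number tells which), for a name from the list of things; names that differ only in an ending like _2 or _b are one class to them, and where a whole thing is asked for, a point or a joint stands for the part that bears it (a point fixed in the world has none). Each returns a list of dicts, best first, with "p" (0 to 1); they miss things now and then, are a little off and sometimes report something else, mostly with a low value. They report only what shows in the picture. A call takes as long as a camera call.
- ctrl.spot_in(picture, query): "bbox" ([left, top, right, bottom] in pixels, round what is visible of it).
The state is a dict: "t": time; "q": joint angles; "dq": joint speeds; "effort": joint torques, N m; "tool_pos": TCP position; "tool_rot": TCP orientation; "contact_force": force on the tool from outside, world axes, zero at the start; "wrist_torque": the same for the moment, N m; "opening": finger opening in m.
Only numpy, scipy, OpenCV 4.12 (cv2) and the standard library are available. Lean on these libraries where they do the work, as an engineer would, in place of code of your own. Each camera call takes 0.05 s, during which the arm holds its last target.

## Working session

There is one attempt and no reset: what is moved stays moved. The work goes in short steps, Python scripts to look and compute and a tool call to move; the robot and the scene stay as the last step left them, time stands still between calls to the robot, and variables do not carry over. Pictures are saved under pics/ and viewed, and the job is handed in when it is done.

Besides the shell and the picture viewer there is one more tool, called after ">>>" as name(argument=value, ...), one argument or row to a line, values as JSON. step_arm: Moves the arm, as the interface text tells. Its arguments: {"type":"object","properties":{"moves":{"type":"array","items":{"type":"array","items":{"type":"number"}}},"newtons":{"type":"number"}},"required":["moves"]}

```bash
ls; mkdir -p pics
python3 - <<'E'
from station import ctrl
import cv2
o=ctrl.get_obs()
print({k:(v if not hasattr(v,'round') else v) for k,v in o.items()})
for n in ["scene","side","wrist"]:
    p=ctrl.get_image(n); cv2.imwrite(f"pics/{n}0.png",p["color"][:,:,::-1])
    print(n,p["camera_matrix"].tolist(),[ (k,p[k].tolist()) for k in("R","t","T_tool_cam") if k in p])
    for q in ["gas_bottle","bottle_cap","bottle_foot","bracket","gate_end","gate"]:
        try: print(q,[(d["bbox"],round(d["p"],2)) for d in ctrl.spot_in(p,q)[:2]])
        except Exception as e: print(q,e)
E
```

```text
pics
{'t': 0.0, 'q': array([-1.18993308e-01,  5.33607870e-02,  1.61429511e+00,  2.27102189e-05,
        1.47595380e+00, -1.19006686e-01]), 'dq': array([ 0.00133693, -0.00076765, -0.00101207, -0.00096573, -0.00014957,
        0.00037049]), 'effort': array([ 2.70554956e-04, -3.93670499e+01, -3.70175600e+01, -1.62778279e-04,
        6.93513779e-03, -6.06393527e-06]), 'tool_pos': array([6.24390009e-01, 8.38921575e-05, 2.30059893e-01]), 'tool_rot': array([-2.22029761e+00, -2.22032248e+00,  1.92966252e-03]), 'contact_force': array([0.19208909, 0.71337245, 0.69792359]), 'wrist_torque': array([-0.01760596,  0.03506928,  0.03732187]), 'opening': 0.08537025779481643}
scene [[500.7990144232301, 0.0, 329.2131646312887], [0.0, 500.7990144232301, 240.3476918576187], [0.0, 0.0, 1.0]] [('R', [[-0.6309079831304267, -0.7755885103911264, 0.020434758906609497], [-0.4853643067625306, 0.37400116562814156, -0.7902813535885301], [0.605290514169209, -0.5085131174886891, -0.6124033007738523]]), ('t', [0.41135893940749735, 0.36010974702642945, 0.6944803380357889])]
gas_bottle [([237.5, 338.0, 333.2, 395.9], 0.
[... 876 characters left out ...]
7, 407.6, 380.4], 0.6)]
bracket [([214.1, 238.3, 342.3, 402.6], 0.62)]
gate_end [([274.7, 343.5, 344.0, 363.8], 0.71)]
gate [([276.0, 340.3, 342.2, 363.2], 0.62), ([274.3, 297.4, 286.9, 315.1], 0.45)]
wrist [[377.03283259795535, 0.0, 322.9081630076954], [0.0, 377.03283259795535, 239.50810633560135], [0.0, 0.0, 1.0]] [('T_tool_cam', [[0.0009064114402385097, -0.9553498636400671, -0.2954755767592382, 0.07622328300956423], [0.9999991634492807, 0.0011385985867787293, -0.0006137540186213945, 0.0003769179673852596], [0.0009227778921241843, -0.29547477326526816, 0.955350096480237, -0.14279951153026121], [0.0, 0.0, 0.0, 1.0]])]
gas_bottle []
bottle_cap []
bottle_foot []
bracket []
gate_end []
gate []
```

View pics/scene0.png

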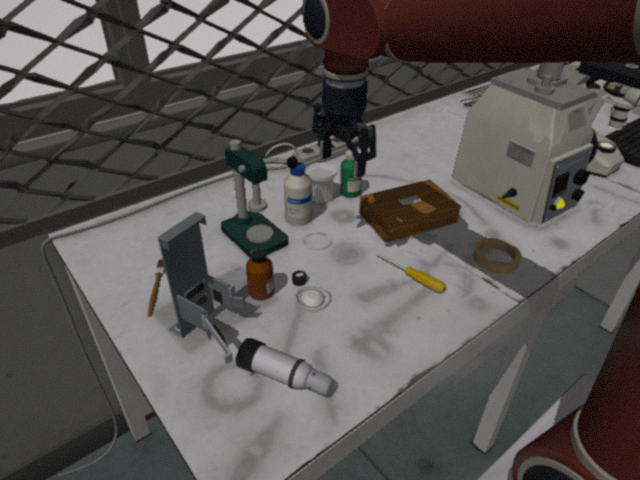

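View pics/side0.png

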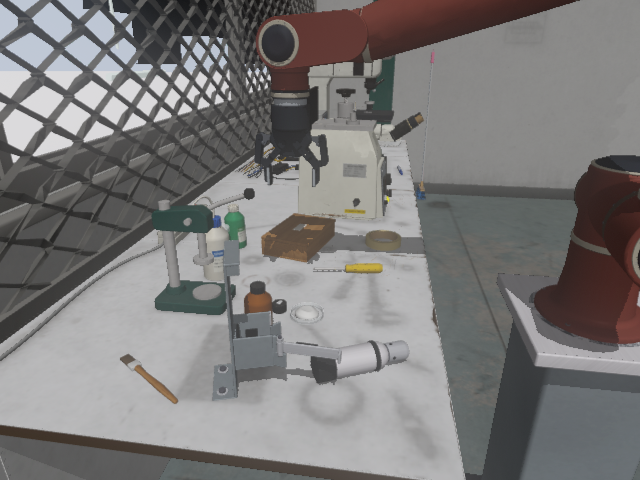

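View pics/wrist0.png

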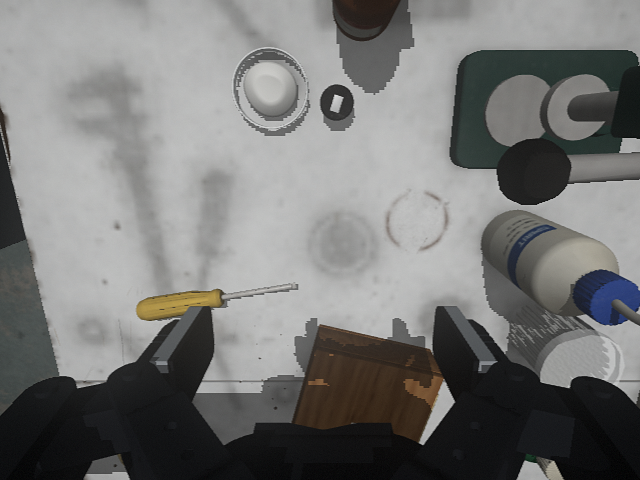

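The scene view shows the bottle lying at px (237–335, 338–396), with its foot towards the bracket at px (160–245, 215–362). The gate points outwards. Next I'll measure positions.

```bash
cat > h.py <<'E'
import numpy as np,cv2
from station import ctrl
def ray(p,uv):
    K=p["camera_matrix"];d=np.linalg.inv(K)@np.array([uv[0],uv[1],1.])
    if "R" in p: R=p["R"];t=p["t"]; return -R.T@t, R.T@d
    o=p["pose"];Rt=cv2.Rodrigues(np.array(o[1],float))[0];T=p["T_tool_cam"]
    return Rt@T[:3,3]+T[:3,3]*0+o[0], Rt@T[:3,:3]@d
def onz(p,uv,z):
    c,d=ray(p,uv); return c+d*(z-c[2])/d[2]
def proj(p,X):
    K=p["camera_matrix"];X=np.atleast_2d(X)
    if "R" in p: Xc=(p["R"]@X.T).T+p["t"]
    else:
        o=p["pose"];Rt=cv2.Rodrigues(np.array(o[1],float))[0];T=p["T_tool_cam"]
        Xc=(np.linalg.inv(T)[:3]@np.c_[(Rt.T@(X-o[0]).T).T,np.ones(len(X))].T).T
    u=(K@Xc.T).T; return u[:,:2]/u[:,2:]
def img(n):
    o=ctrl.get_obs();p=ctrl.get_image(n);p["pose"]=(o["tool_pos"],o["tool_rot"]);return p
def tri(ps,uvs):
    A=np.zeros((3,3));b=np.zeros(3)
    for p,uv in zip(ps,uvs):
        c,d=ray(p,uv);d=d/np.linalg.norm(d);M=np.eye(3)-np.outer(d,d);A+=M;b+=M@c
    return np.linalg.solve(A,b)
def save(p,name,box=None,s=1):
    im=p["color"][:,:,::-1]
    if box: im=im[box[1]:box[3],box[0]:box[2]]
    cv2.imwrite(f"pics/{name}.png",cv2.resize(im,None,fx=s,fy=s,interpolation=cv2.INTER_CUBIC))
def st():
    o=ctrl.get_obs();print("t %.2f"%o["t"],o["tool_pos"].round(4),o["tool_rot"].round(3),"F",o["contact_force"].round(1),"op %.4f"%o["opening"],"q",o["q"].round(2));return o
E
python3 - <<'E'
from h import *
a=img("scene");b=img("side")
save(a,"scz",(140,200,340,410),3.5 if 0 else 2.8)
save(b,"sdz",(190,220,430,420),3)
for p in(a,b):
  print("etc")
  for q in["etchant","petri","specimen_1","gas_bottle","bracket"]:
    r=ctrl.spot_in(p,q)
    if r: print(q,r[0]["bbox"],onz(p,((r[0]["bbox"][0]+r[0]["bbox"][2])/2,r[0]["bbox"][3]),0).round(3))
E
```

```text
etc
etchant [246.8, 247.0, 272.5, 300.5] [0.641 0.186 0.   ]
petri [297.7, 283.0, 331.8, 315.0] [0.543 0.124 0.   ]
specimen_1 [292.1, 268.9, 308.7, 286.1] [0.625 0.098 0.   ]
gas_bottle [233.5, 338.7, 334.1, 397.8] [0.429 0.277 0.   ]
bracket [159.5, 216.0, 244.6, 358.6] [ 0.582  0.343 -0.   ]
etc
etchant [244.5, 281.5, 275.0, 316.4] [0.673 0.12  0.   ]
petri [290.1, 300.3, 327.6, 325.4] [0.569 0.136 0.   ]
specimen_1 [270.5, 297.9, 286.1, 313.6] [0.638 0.104 0.   ]
gas_bottle [312.9, 340.3, 411.7, 381.6] [0.456 0.282 0.   ]
bracket [214.3, 238.8, 341.5, 400.7] [0.582 0.344 0.   ]
```

View pics/scz.png

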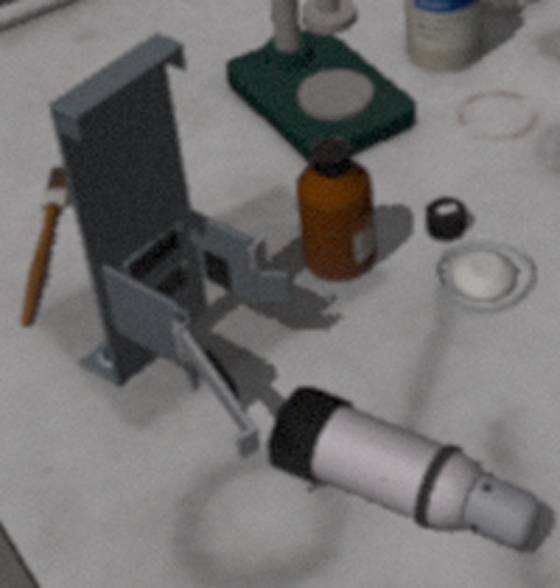

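View pics/sdz.png

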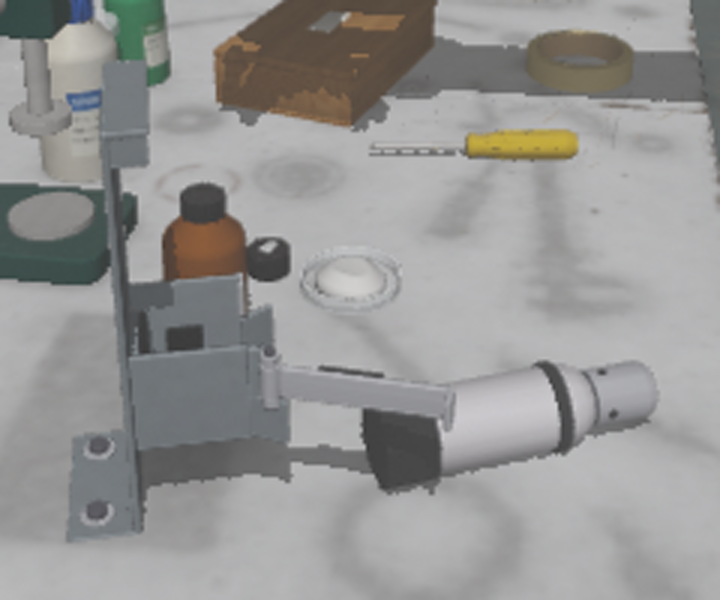

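Run:
```python
from h import *
a=img("scene");b=img("side")
A=lambda x,y:(140+x/2.8,200+y/2.8)
B=lambda x,y:(190+x/3,220+y/3)
P={"hinge_top":((179,322),(268,352)),"shieldLback":((53,107),(105,130)),"shieldRback":((160,38),(105,62)),"shieldLfront":((78,117),(148,130)),
"shieldRfront":((184,52),(145,62)),"gatetab":((250,436),(450,395)),"captop":((538,525),(645,388)),"foot_top":((305,390),(370,405)),
"plate bottom L":((125,383),(143,530))}
for k,(u,v) in P.items():
    X=tri((a,b),(A(*u),B(*v))); print(k,X.round(4),(proj(a,X)-A(*u)).round(1),(proj(b,X)-B(*v)).round(1))
```

```text
hinge_top [0.5795 0.3255 0.1019] [[-0.1 -1.1]] [[0.6 1. ]]
shieldLback [0.6452 0.3482 0.2305] [[-0.2 -1.1]] [[0.7 1.1]]
shieldRback [0.6729 0.27   0.2286] [[-0.3 -1.3]] [[0.7 1.2]]
shieldLfront [0.6279 0.3416 0.2296] [[-0.1 -0.4]] [[0.2 0.3]]
shieldRfront [0.6535 0.2649 0.2275] [[-0.3 -1.4]] [[0.8 1.3]]
gatetab [0.488  0.3325 0.0922] [[-0.  -0.9]] [[0.5 0.8]]
captop [0.386  0.2108 0.0182] [[-0.  -0.5]] [[0.3 0.3]]
foot_top [0.5388 0.2709 0.0362] [[0.  0.7]] [[-0.4 -0.6]]
plate bottom L [ 0.6462  0.3439 -0.0008] [[0.  0.1]] [[-0.1 -0.1]]
```

>>> step_arm(
  moves=[
    [1, -0.026, 0.027, 0, 10.5],
    [1, -0.026, 0.027, 0, 10.5],
    [1, -0.026, 0.027, 0, 10.5],
    [1, -0.026, 0.027, 0, 10.5],
    [1, -0.026, 0.027, 0, 10.5],
    [1, -0.026, 0.027, 0, 10.5],
    [1, -0.026, 0.027, 0, 10.5],
    [1, -0.026, 0.027, 0, 10.5],
    [1, 0, 0, 0, 10.5],
    [1, 0, 0, 0, 10.5],
    [1, 0, 0, 0, 5],
    [1, 0, 0, 0, 0],
  ],
  newtons=20,
)

```text
t: 3.25
tool_pos: [0.4097, 0.2222, 0.2325]
tool_rot: [-0.618, 3.077, 0.005]
contact_force: [0.4, -0.0, -0.1]
opening: 0.0856
```

Run:
```python
from h import *
st()
a=img("scene");b=img("side");w=img("wrist")
save(w,"w1");save(a,"s1")
import pickle;pickle.dump((a,b,w),open("p1.pkl","wb"))
for q in["bottle_cap","gas_bottle","gate_end"]:print(q,ctrl.spot_in(w,q)[:1])
```

```text
t 3.25 [0.4097 0.2222 0.2325] [-0.618  3.077  0.005] F [ 0.4 -0.  -0.1] op 0.0856 q [ 0.34 -0.35  1.97  0.    1.52 -1.63]
bottle_cap [{'bbox': [306.8, 178.8, 360.7, 348.5], 'p': 0.6}]
gas_bottle [{'bbox': [305.2, 178.9, 358.0, 348.6], 'p': 0.97}]
gate_end [{'bbox': [349.9, 341.5, 416.1, 424.7], 'p': 0.83}]
```

View pics/w1.png

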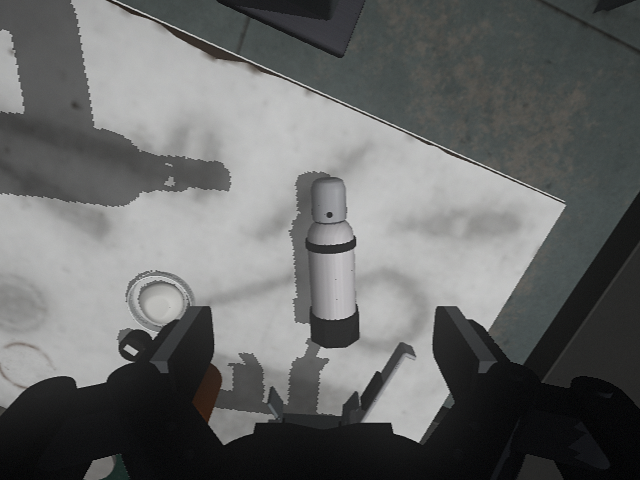

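Run:
```python
from h import *
import pickle
a,b,w=pickle.load(open("p1.pkl","rb"))
im=cv2.cvtColor(w["color"],cv2.COLOR_RGB2GRAY)
c,_=ray(w,(320,240));print("cam",c)
p1=onz(w,(329,200),.025);p2=onz(w,(333,275),.025);p3=onz(w,(335,330),.025)
ct=onz(w,(328.5,178),.03)
print(p1,p2,p3,ct)
d=p3-p1;print(np.degrees(np.arctan2(d[1],d[0])))
ft=onz(w,(337,347),.01);print("foot low edge",ft)
# model: foot, dir
th=np.radians(21.0)
def model(foot,th):
    f=np.array([*foot,.025]);u=-np.array([np.cos(th),np.sin(th),0]);n=np.array([-u[1],u[0],0])
    return f,u,n
def draw(p,foot,th,name,box,s):
    im=p["color"][:,:,::-1].copy()
    f,u,n=model(foot,th)
    for x,r in((0,.0265),(.03,.0265),(.103,.025),(.126,.0165),(.165,.0165),(.144,.0165)):
        t=np.linspace(0,2*np.pi,60)
        C=f+u*x+r*(np.outer(np.cos(t),n)+np.outer(np.sin(t),[0,0,1]))
        cv2.polylines(im,[np.round(proj(p,C)*16).astype(np.int32)],True,(0,0,255),1,cv2.LINE_AA,4)
    O=np.array([.626,.2975,0]);ps=np.radians(19.5);R=np.array([[np.cos(ps),-np.sin(ps),0],[np.sin(ps),np.cos(ps),0],[0,0,1]])
    for L in ([[33,-42,0],[33,42,0],[33,42,232],[33,-42,232]],[[15,-42,232],[15,42,232],[33,42,232],[33,-42,232]],
      [[-26,31,49],[-26,31,105],[33,31,105],[33,31,49]],[[-26,-31,49],[-26,-31,105],[33,-31,105],[33,-31,49]],[[-36,40,79],[-36,40,97]],
      [[-36,40,88],[-36+85*np.cos(.415),40+85*np.sin(.415),88]] if 0 else [[-36,40,88],[-36-92*np.cos(.415),40+92*np.sin(.415),88]]):
        C=O+(R@(np.array(L)/1000).T).T
        cv2.polylines(im,[np.round(proj(p,C)*16).astype(np.int32)],True,(0,255,0),1,cv2.LINE_AA,4)
    im=im[box[1]:box[3],box[0]:box[2]];cv2.imwrite(f"pics/{name}.png",cv2.resize(im,None,fx=s,fy=s))
F=p1+0;  # p1 approx
foot=(p3+ (p3-p1)/np.linalg.norm(p3-p1)*0.0)[:2]
u=(p1-p3)[:2];u/=np.linalg.norm(u);foot=(ct[:2]-u*.165)
print("foot",foot,"cap",foot+u*.144,np.degrees(np.arctan2(-u[1],-u[0])))
th=np.arctan2(-u[1],-u[0])
draw(w,foot,th,"o_w",(280,150,440,450),2);draw(a,foot,th,"o_a",(140,200,340,410),2.8);draw(b,foot,th,"o_b",(190,220,430,420),3)
```

```text
cam [0.34030347 0.19348559 0.37507268]
[0.40232509 0.22657169 0.025     ] [0.47093091 0.26004232 0.025     ] [0.52745714 0.28653002 0.025     ] [0.38287749 0.21772576 0.03      ]
25.601899093032056
foot low edge [0.55429361 0.30103135 0.01      ]
foot [0.53167749 0.28902484] cap [0.40181567 0.22680019] 25.60189909303206
```

View pics/o_w.png

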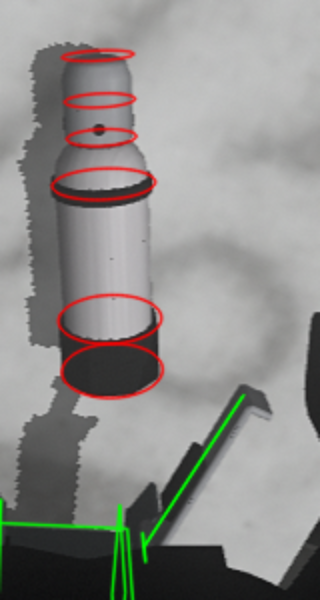

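View pics/o_a.png

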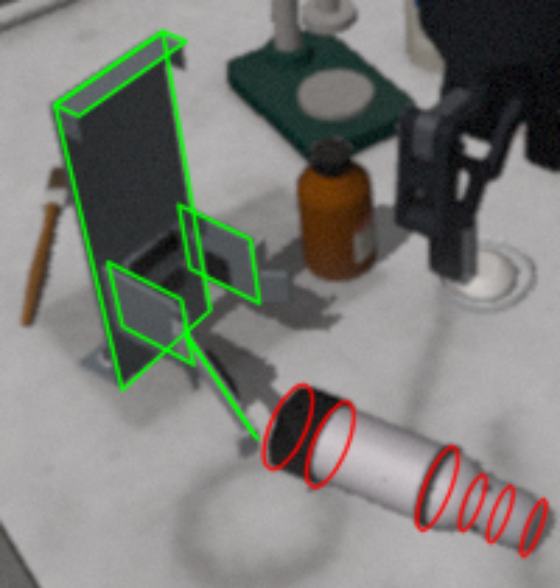

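View pics/o_b.png

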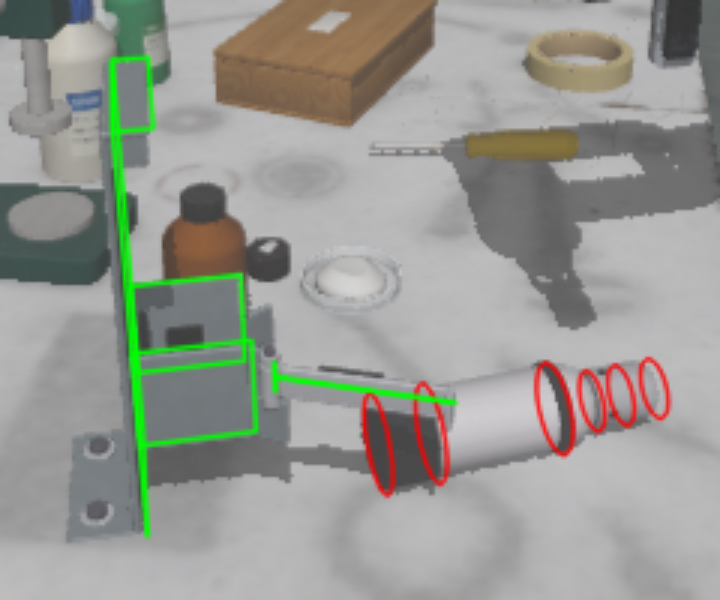

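The wrist overlay puts the cap at about (0.402, 0.2265) with the bottle at 25° yaw. The bracket origin is about (0.627, 0.298) at 19.5° yaw, and the gate is near 1.98 rad. The heights and sizes agree with the given ones, so I'll descend to the cap.

>>> step_arm(
  moves=[
    [1, -0.008, 0.004, -0.03, 2.5],
    [1, 0, 0, -0.05, 0],
    [1, 0, 0, -0.05, 0],
    [1, 0, 0, -0.04, 0],
    [1, 0, 0, -0.02, 0],
    [1, 0, 0, 0, 0],
  ],
)

```text
t: 4.3
tool_pos: [0.4019, 0.226, 0.0391]
tool_rot: [-0.681, 3.059, 0.006]
contact_force: [-0.4, 0.8, 1.1]
opening: 0.0857
```

Run:
```python
from h import *
st()
w=img("wrist");save(w,"w2")
```

```text
t 4.30 [0.4019 0.226  0.0391] [-0.681  3.059  0.006] F [-0.4  0.8  1.1] op 0.0857 q [ 0.35 -0.15  2.15  0.    1.13 -1.66]
```

View pics/w2.png

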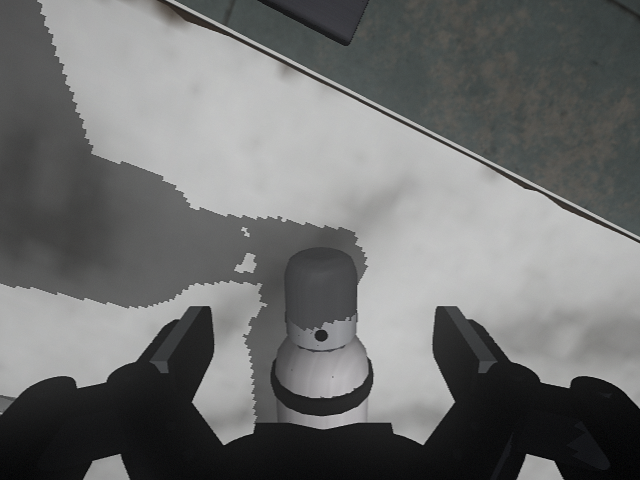

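The wrist view shows the cap centred between the jaws (cap at column 321, jaw centre at 324). I'll lower the gripper and close it.

>>> step_arm(
  moves=[
    [1, 0, 0, -0.02, 0],
    [1, 0, 0, -0.011, 0],
    [1, 0, 0, 0, 0],
    [0.3, 0, 0, 0, 0],
    [0.3, 0, 0, 0, 0],
    [0.3, 0, 0, 0, 0],
    [0.3, 0, 0, 0, 0],
    [0.3, 0, 0, 0, 0],
  ],
  newtons=20,
)

```text
t: 5.35
tool_pos: [0.4085, 0.2284, 0.0159]
tool_rot: [-0.677, 3.045, 0.009]
contact_force: [0.2, -0.8, -0.8]
opening: 0.0324
```

Run:
```python
from h import *
st()
w=img("wrist");save(w,"w3")
w=img("side");save(w,"s3",(240,260,480,420),3)
```

```text
t 5.35 [0.4085 0.2284 0.0159] [-0.677  3.045  0.009] F [ 0.2 -0.8 -0.8] op 0.0324 q [ 0.35 -0.1   2.15  0.    1.07 -1.66]
```

View pics/w3.png

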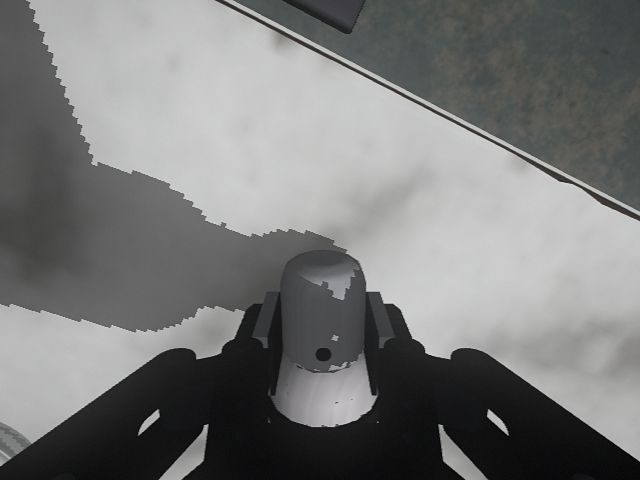

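View pics/s3.png

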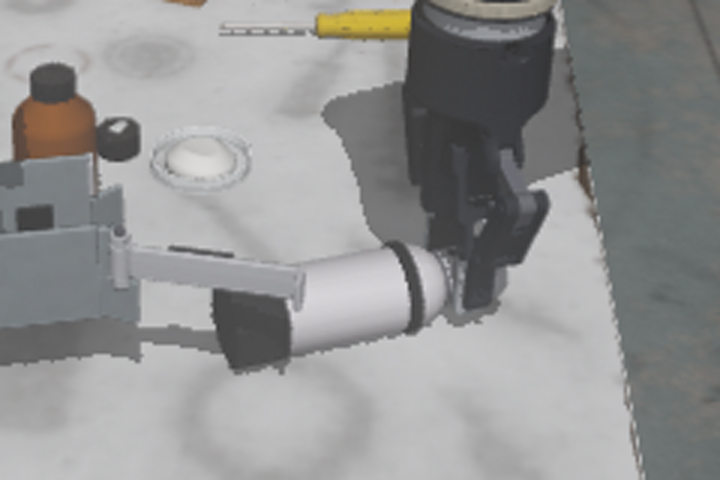

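>>> step_arm(
  moves=[
    [0.7, 0, 0, 0, 0],
    [0.7, 0, 0, 0, 0],
    [0.7, 0, 0, 0, 0],
  ],
)

```text
t: 5.82
tool_pos: [0.4085, 0.2284, 0.0159]
tool_rot: [-0.677, 3.045, 0.009]
contact_force: [-0.2, 0.0, -0.7]
opening: 0.0596
```

Run:
```python
from h import *
o=st();print(o["effort"].round(1))
w=img("wrist");save(w,"w4")
```

```text
t 5.83 [0.4085 0.2284 0.0159] [-0.677  3.045  0.009] F [-0.2  0.  -0.7] op 0.0596 q [ 0.35 -0.1   2.15  0.    1.07 -1.66]
[  0.  -26.6 -30.8   0.   -0.1   0. ]
```

View pics/w4.png

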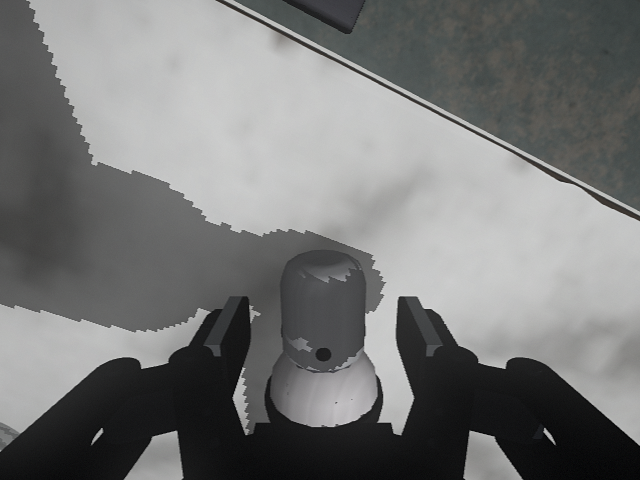

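Run:
```python
from h import *
o=st();R=cv2.Rodrigues(o["tool_rot"])[0];print(R[:,2],R[:,1],o["q"])
```

```text
t 5.88 [0.4085 0.2284 0.0159] [-0.677  3.045  0.009] F [ 0.3  0.1 -0.9] op 0.0598 q [ 0.35 -0.1   2.15  0.    1.07 -1.66]
[ 0.0202492   0.01028767 -0.99974203] [-4.23856104e-01  9.05729244e-01  7.35286133e-04] [ 0.3489878  -0.09547701  2.14757195  0.00313267  1.06695139 -1.66098038]
```

The near-limit approach leaned the tool slightly back, which is the direction I want. I'll try this in free space above the bottle to see how far it goes.

>>> step_arm(
  moves=[
    [1, 0, 0, 0.06, 0],
    [1, 0, 0, 0, 0],
    [1, -0.03, -0.012, -0.005, 0],
    [1, -0.03, -0.012, -0.005, 0],
    [1, -0.03, -0.012, -0.005, 0],
  ],
)

```text
t: 6.5
tool_pos: [0.3176, 0.1918, 0.0615]
tool_rot: [-0.677, 3.046, 0.009]
contact_force: [-0.3, -0.4, 0.4]
opening: 0.0852
```

```bash
cat >> h.py <<'E'
def til():
    o=st();R=cv2.Rodrigues(o["tool_rot"])[0];z=R[:,2]
    print("tilt %.1f toward az %.1f; jaw az %.1f elev %.1f"%(np.degrees(np.arccos(-z[2])),np.degrees(np.arctan2(z[1],z[0])),np.degrees(np.arctan2(R[1,1],R[0,1])),np.degrees(np.arcsin(R[2,1]))));print("grasp",(o["tool_pos"]-.019*z).round(4));return o
E
python3 -c "
from h import *
til()"
```

```text
t 6.50 [0.3176 0.1918 0.0615] [-0.677  3.046  0.009] F [-0.3 -0.4  0.4] op 0.0852 q [ 0.34 -0.47  2.35  0.    1.24 -1.67]
tilt 1.3 toward az 27.1; jaw az 115.1 elev 0.0
grasp [0.3173 0.1917 0.0804]
```

>>> step_arm(
  moves=[
    [1, -0.03, -0.012, 0, 0],
    [1, -0.03, -0.012, 0, 0],
    [1, -0.03, -0.012, 0, 0],
    [1, -0.03, -0.012, 0, 0],
  ],
)

```text
t: 7.0
tool_pos: [0.2154, 0.158, 0.0723]
tool_rot: [-0.68, 3.066, -0.005]
contact_force: [0.2, -0.0, -0.4]
opening: 0.0855
```

```bash
python3 -c "
from h import *
til()"
```

```text
t 7.00 [0.2154 0.158  0.0723] [-0.68   3.066 -0.005] F [ 0.2 -0.  -0.4] op 0.0855 q [ 0.35 -0.94  2.58 -0.    1.5  -1.65]
tilt 0.2 toward az -58.9; jaw az 115.0 elev -0.2
grasp [0.2154 0.1581 0.0913]
```

I'm leaving that joint limit alone, because the tool can't usefully be leaned there. The plan instead is to stand the bottle just short of the shield and slide it home with a finger held low. First I'll check the open gripper's profile in the first side view.

```bash
python3 -c "
import cv2
a=cv2.imread('pics/side0.png')[70:200,230:360];cv2.imwrite('pics/grz.png',cv2.resize(a,None,fx=4.5,fy=4.5,interpolation=cv2.INTER_CUBIC))
from h import *
p=img('side')
for z,n in((.231,'tcp'),(.231+.073,'body')):
  print(n,proj(p,[[.625-.057,0,z],[.625,0,z],[.625+.057,0,z]]).round(1).tolist())
"
```

```text
tcp [[319.7, 192.4], [292.4, 191.2], [265.5, 190.0]]
body [[319.8, 157.1], [291.6, 156.1], [263.9, 155.2]]
```

View pics/grz.png

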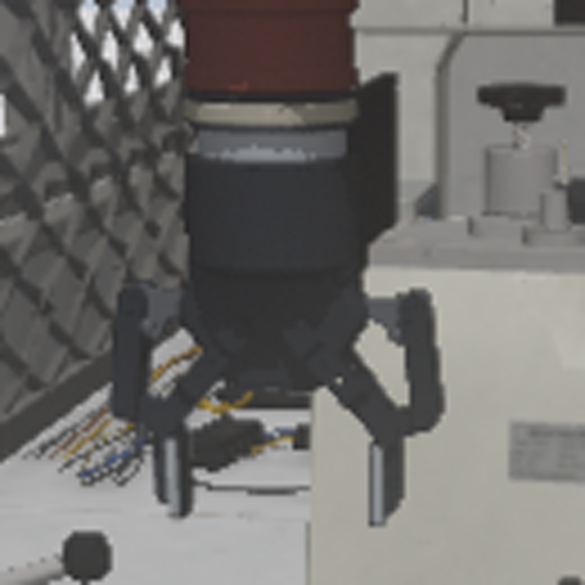

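>>> step_arm(
  moves=[
    [1, 0.046, 0.017, 0.005, 0],
    [1, 0.046, 0.017, 0, 0],
    [1, 0.046, 0.017, 0, 0],
    [1, 0.046, 0.017, 0, 0],
    [1, 0, 0, 0, 0],
    [1, 0, 0, -0.02, 0],
    [1, 0, 0, -0.015, 0],
    [1, 0, 0, 0, 0],
  ],
)

```text
t: 8.05
tool_pos: [0.3996, 0.2264, 0.0333]
tool_rot: [0.686, -3.065, 0.004]
contact_force: [-0.3, -0.5, 1.3]
opening: 0.0851
```

```bash
python3 -c "
from h import *
til()
w=img('wrist');save(w,'w5')
F=lambda uv:onz(w,uv,.025)
print(proj(w,[[.402,.2265,.025],[.402,.2265,.0415]]))
"
```

```text
t 8.05 [0.3996 0.2264 0.0333] [ 0.686 -3.065  0.004] F [-0.3 -0.5  1.3] op 0.0851 q [ 0.35 -0.13  2.15 -0.    1.13 -1.65]
tilt 0.2 toward az -90.6; jaw az 115.2 elev -0.1
grasp [0.3996 0.2265 0.0523]
[[319.09431954 304.91348917]
 [318.59513867 323.7865571 ]]
```

View pics/w5.png

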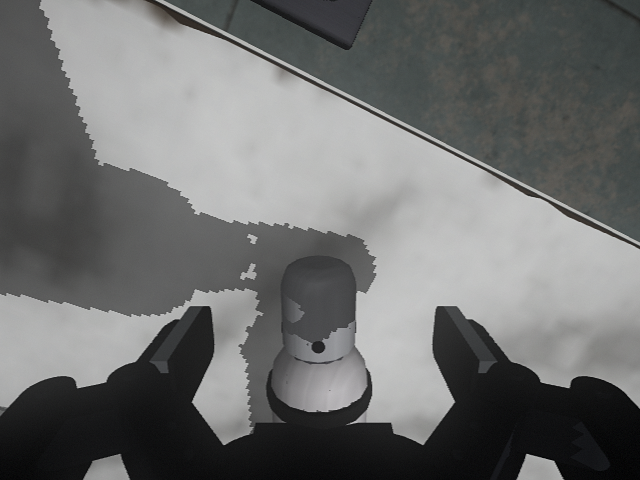

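```bash
python3 -c "
from h import *
o=ctrl.get_obs();w=img('wrist')
u=np.array([np.cos(np.radians(25.2)),np.sin(np.radians(25.2))])
for r in (257,265,355):
  X=onz(w,(319,r),.0415);print(r,X.round(4),((X[:2]-o['tool_pos'][:2])@u).round(4))
X=onz(w,(319,257),.03);print(X.round(4),((X[:2]-o['tool_pos'][:2])@u).round(4))
X=onz(w,(319,408),.05);print('ring rear',X.round(4),((X[:2]-o['tool_pos'][:2])@u).round(4))
"
```

```text
257 [0.3769 0.2149 0.0415] -0.026
265 [0.3799 0.2163 0.0415] -0.0227
355 [0.416  0.2332 0.0415] 0.0172
[0.3807 0.2165 0.03  ] -0.0218
ring rear [0.4334 0.2415 0.05  ] 0.0364
```

>>> step_arm(
  moves=[
    [1, 0, 0, -0.014, 0],
    [1, 0, 0, 0, 0],
  ],
)

```text
t: 8.4
tool_pos: [0.4015, 0.2273, 0.0214]
tool_rot: [-0.685, 3.06, -0.003]
contact_force: [-0.7, -0.2, -0.3]
opening: 0.0853
```

>>> step_arm(
  moves=[
    [0.6, 0, 0, 0, 0],
    [0.6, 0, 0, 0, 0],
    [0.6, 0, 0, 0, 0],
  ],
)

```text
t: 8.78
tool_pos: [0.4022, 0.2276, 0.0223]
tool_rot: [-0.685, 3.059, -0.002]
contact_force: [0.5, 0.6, -0.6]
opening: 0.051
```

>>> step_arm(
  moves=[
    [0.3, 0, 0, 0, 0],
    [0.3, 0, 0, 0, 0],
    [0.3, 0, 0, 0, 0],
  ],
)

```text
t: 9.15
tool_pos: [0.4023, 0.2277, 0.0227]
tool_rot: [-0.684, 3.059, -0.002]
contact_force: [-0.5, 0.2, 0.7]
opening: 0.0322
```

```bash
python3 -c "
from h import *
til()
w=img('wrist');save(w,'w6')
"
```

```text
t 9.15 [0.4023 0.2277 0.0227] [-6.840e-01  3.059e+00 -2.000e-03] F [-0.5  0.2  0.7] op 0.0322 q [ 0.36 -0.11  2.15 -0.    1.1  -1.65]
tilt 0.4 toward az 2.9; jaw az 115.2 elev -0.2
grasp [0.4022 0.2277 0.0417]
```

View pics/w6.png

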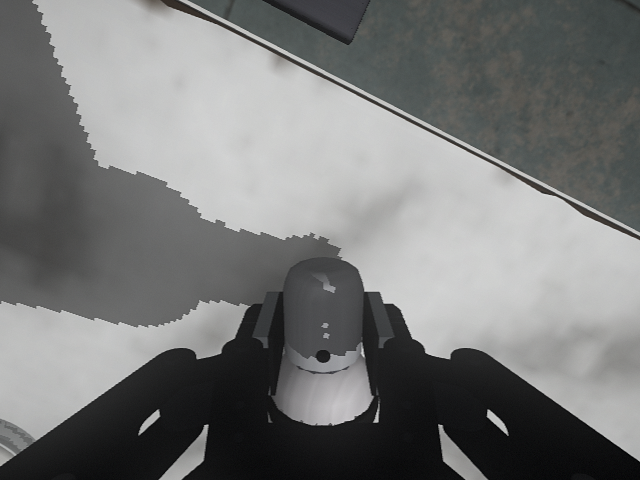

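>>> step_arm(
  moves=[
    [0.6, 0, 0, 0, 0],
    [0.6, 0, 0, 0, 0],
    [0.6, -0.006, -0.003, -0.012, 0],
    [0.6, -0.006, -0.003, -0.012, 0],
    [0.6, -0.006, -0.003, -0.012, 0],
  ],
)

```text
t: 9.82
tool_pos: [0.3903, 0.2213, -0.0039]
tool_rot: [-0.682, 3.052, 0.001]
contact_force: [-36.4, -10.7, 128.9]
opening: 0.0511
```

```bash
python3 -c "
from h import *
o=til();print(o['q'])
"
```

```text
t 9.82 [ 0.3903  0.2213 -0.0039] [-6.820e-01  3.052e+00  1.000e-03] F [-36.4 -10.7 128.9] op 0.0511 q [ 0.35 -0.1   2.19 -0.    1.04 -1.66]
tilt 0.8 toward az 15.7; jaw az 115.2 elev -0.1
grasp [0.3901 0.2213 0.0151]
[ 3.50389572e-01 -9.99078167e-02  2.19192401e+00 -1.22499807e-03
  1.03572587e+00 -1.65957966e+00]
```

The fingers pressed on the bench at about 129 N, which is more than I intended. I'm backing off now.

>>> step_arm(
  moves=[
    [0.6, 0, 0, 0.012, 0],
    [0.6, 0, 0, 0, 0],
  ],
)

```text
t: 10.07
tool_pos: [0.3924, 0.2221, 0.0108]
tool_rot: [-0.681, 3.047, 0.002]
contact_force: [0.4, -0.3, -0.9]
opening: 0.0515
```

```bash
python3 -c "
from h import *
o=til();print(o['q'],o['wrist_torque'])
w=img('wrist');save(w,'w7');s=img('side');save(s,'s7',(190,220,430,420),3)
"
```

```text
t 10.07 [0.3924 0.2221 0.0108] [-6.810e-01  3.047e+00  2.000e-03] F [ 0.4 -0.3 -0.9] op 0.0515 q [ 0.35 -0.13  2.19 -0.    1.06 -1.66]
tilt 1.1 toward az 17.2; jaw az 115.2 elev -0.2
grasp [0.392  0.222  0.0298]
[ 3.50396665e-01 -1.27619773e-01  2.18677413e+00 -1.08980293e-03
  1.06328226e+00 -1.65975712e+00] [-0.02985668  0.07423085 -0.04899049]
```

View pics/w7.png

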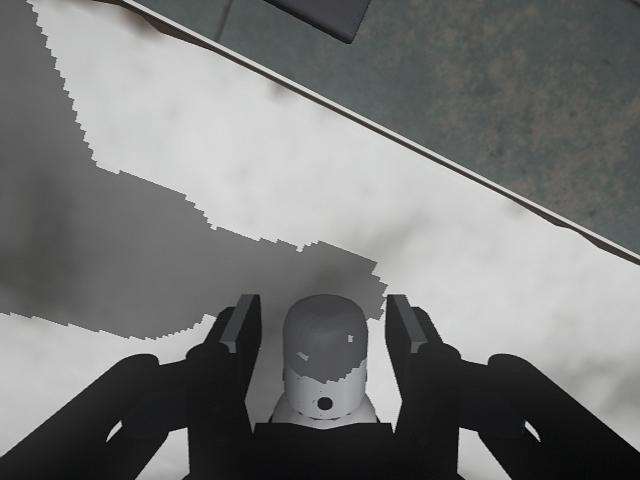

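View pics/s7.png

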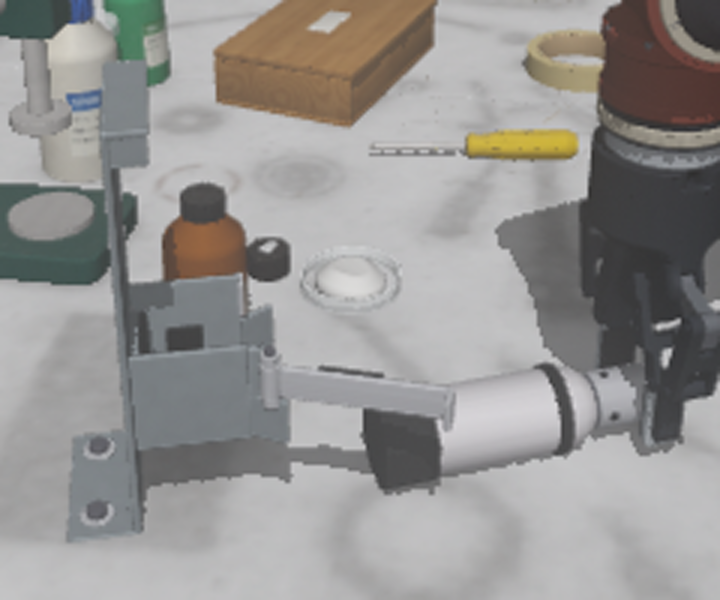

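>>> step_arm(
  moves=[
    [0.6, 0.006, 0.003, -0.001, 0],
    [0.6, 0, 0, 0, 0],
  ],
)

```text
t: 10.42
tool_pos: [0.3941, 0.2235, 0.0045]
tool_rot: [-0.683, 3.057, 0.0]
contact_force: [-0.4, 1.0, 0.2]
opening: 0.0513
```

```bash
python3 -c "
from h import *
o=til()
"
```

```text
t 10.43 [0.3941 0.2235 0.0045] [-0.683  3.057  0.   ] F [-0.4  1.   0.2] op 0.0513 q [ 0.35 -0.1   2.18 -0.    1.06 -1.66]
tilt 0.5 toward az 13.5; jaw az 115.2 elev -0.1
grasp [0.3939 0.2234 0.0235]
```

>>> step_arm(
  moves=[
    [0.6, 0.005, 0.003, 0.005, 0],
    [0.6, 0, 0, 0, 0],
  ],
)

```text
t: 10.68
tool_pos: [0.3986, 0.2264, 0.0086]
tool_rot: [-0.684, 3.06, -0.0]
contact_force: [0.7, 0.2, -0.2]
opening: 0.0518
```

```bash
python3 -c "
from h import *
o=til()
"
```

```text
t 10.68 [0.3986 0.2264 0.0086] [-0.684  3.06  -0.   ] F [ 0.7  0.2 -0.2] op 0.0518 q [ 0.35 -0.09  2.16 -0.    1.07 -1.66]
tilt 0.4 toward az 11.1; jaw az 115.2 elev -0.1
grasp [0.3985 0.2264 0.0276]
```

>>> step_arm(
  moves=[
    [0.3, 0, 0, 0, 0],
    [0.3, 0, 0, 0, 0],
    [0.3, 0, 0, 0, 0],
    [0.3, 0, 0, 0, 0],
  ],
  newtons=20,
)

```text
t: 11.18
tool_pos: [0.3986, 0.2264, 0.0087]
tool_rot: [-0.683, 3.059, -0.0]
contact_force: [-0.3, 1.0, -0.5]
opening: 0.0321
```

```bash
cat >> h.py <<'E'
U=np.array([np.cos(np.radians(25.2)),np.sin(np.radians(25.2))]);FOOT=np.array([.529,.287])
def capat(al,s=0.012):
    a=np.radians(al);h=.144*np.cos(a)-.025*np.sin(a)
    xy=FOOT-U*(s+h);return np.array([*xy,.144*np.sin(a)+.025*np.cos(a)-.0165])
def plan(als,ss):
    o=til();p=o["tool_pos"]
    for a,s in zip(als,ss):
        t=capat(a,s);print(a,"target",t.round(4),"delta",(t-p).round(4));p=t
E
python3 -c "
from h import *
plan([4,8,13,18,24,30],[.004,.008,.012,.012,.012,.012])
"
```

```text
t 11.18 [0.3986 0.2264 0.0087] [-0.683  3.059 -0.   ] F [-0.3  1.  -0.5] op 0.0321 q [ 0.35 -0.09  2.16 -0.    1.07 -1.66]
tilt 0.4 toward az 12.4; jaw az 115.2 elev -0.1
grasp [0.3985 0.2264 0.0277]
4 target [0.397  0.2249 0.0185] delta [-0.0016 -0.0016  0.0098]
8 target [0.3959 0.2244 0.0283] delta [-0.0011 -0.0005  0.0098]
13 target [0.3963 0.2245 0.0403] delta [0.0004 0.0002 0.012 ]
18 target [0.4012 0.2269 0.0518] delta [0.0049 0.0023 0.0115]
24 target [0.4083 0.2302 0.0649] delta [0.0071 0.0033 0.0131]
30 target [0.4166 0.2341 0.0772] delta [0.0083 0.0039 0.0122]
```

>>> step_arm(
  moves=[
    [0.3, -0.002, -0.001, 0.01, 0],
    [0.3, -0.001, -0.001, 0.01, 0],
    [0.3, 0, 0, 0.012, 0],
  ],
)

```text
t: 11.55
tool_pos: [0.3936, 0.2236, 0.0407]
tool_rot: [-0.684, 3.063, -0.001]
contact_force: [0.9, -0.0, -4.0]
opening: 0.032
```

```bash
python3 -c "
from h import *
plan([13,18,24,30,36],[.012]*5)
s=img('side');save(s,'s8',(190,220,430,420),3)
"
```

```text
t 11.55 [0.3936 0.2236 0.0407] [-6.840e-01  3.063e+00 -1.000e-03] F [ 0.9 -0.  -4. ] op 0.0320 q [ 0.35 -0.17  2.16 -0.    1.14 -1.66]
tilt 0.2 toward az -1.4; jaw az 115.2 elev -0.1
grasp [0.3936 0.2236 0.0597]
13 target [0.3963 0.2245 0.0403] delta [ 0.0027  0.001  -0.0005]
18 target [0.4012 0.2269 0.0518] delta [0.0049 0.0023 0.0115]
24 target [0.4083 0.2302 0.0649] delta [0.0071 0.0033 0.0131]
30 target [0.4166 0.2341 0.0772] delta [0.0083 0.0039 0.0122]
36 target [0.426  0.2385 0.0884] delta [0.0094 0.0044 0.0112]
```

View pics/s8.png

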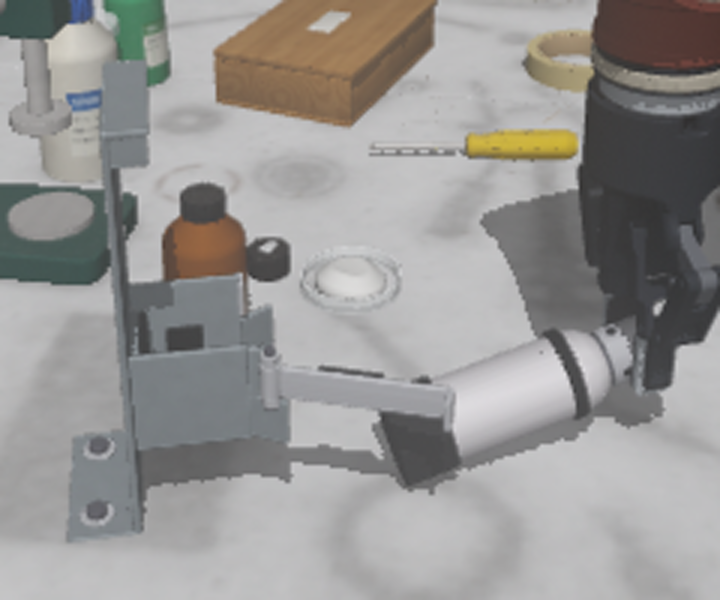

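The bottle is tipping on its heel. I'll carry on along the arc.

>>> step_arm(
  moves=[
    [0.3, 0.006, 0.003, 0.011, 0],
    [0.3, 0.007, 0.003, 0.013, 0],
    [0.3, 0.008, 0.004, 0.012, 0],
    [0.3, 0.009, 0.004, 0.011, 0],
  ],
)

```text
t: 12.1
tool_pos: [0.4258, 0.2386, 0.0925]
tool_rot: [-0.684, 3.062, -0.001]
contact_force: [1.4, 0.8, -3.8]
opening: 0.0323
```

```bash
python3 -c "
from h import *
plan([36,42,48,54,60,66],[.014]*6)
"
```

```text
t 12.10 [0.4258 0.2386 0.0925] [-6.840e-01  3.062e+00 -1.000e-03] F [ 1.4  0.8 -3.8] op 0.0323 q [ 0.36 -0.15  2.05 -0.    1.24 -1.65]
tilt 0.2 toward az 5.4; jaw az 115.2 elev -0.1
grasp [0.4258 0.2386 0.1115]
36 target [0.4242 0.2377 0.0884] delta [-0.0016 -0.0009 -0.0041]
42 target [0.4346 0.2426 0.0984] delta [0.0104 0.0049 0.0101]
48 target [0.446  0.2479 0.1072] delta [0.0113 0.0053 0.0088]
54 target [0.458  0.2536 0.1147] delta [0.0121 0.0057 0.0075]
60 target [0.4708 0.2596 0.1207] delta [0.0127 0.006  0.006 ]
66 target [0.484  0.2658 0.1252] delta [0.0132 0.0062 0.0045]
```

>>> step_arm(
  moves=[
    [0.3, 0.009, 0.004, 0.006, 0],
    [0.3, 0.011, 0.005, 0.008, 0],
    [0.3, 0.012, 0.006, 0.007, 0],
    [0.3, 0.013, 0.006, 0.005, 0],
  ],
)

```text
t: 12.6
tool_pos: [0.4738, 0.261, 0.1222]
tool_rot: [-0.685, 3.064, -0.002]
contact_force: [-3.5, -1.3, 2.4]
opening: 0.0324
```

```bash
python3 -c "
from h import *
plan([60,66,72,76,80,90],[.014]*6)
s=img('side');save(s,'s9',(190,200,430,400),3)
"
```

```text
t 12.60 [0.4738 0.261  0.1222] [-6.850e-01  3.064e+00 -2.000e-03] F [-3.5 -1.3  2.4] op 0.0324 q [ 0.37 -0.06  1.91 -0.    1.29 -1.64]
tilt 0.1 toward az -14.7; jaw az 115.2 elev -0.1
grasp [0.4737 0.261  0.1412]
60 target [0.4708 0.2596 0.1207] delta [-0.003  -0.0014 -0.0015]
66 target [0.484  0.2658 0.1252] delta [0.0132 0.0062 0.0045]
72 target [0.4976 0.2722 0.1282] delta [0.0136 0.0064 0.003 ]
76 target [0.5068 0.2765 0.1293] delta [0.0092 0.0043 0.0011]
80 target [0.516  0.2809 0.1297] delta [0.0092 0.0043 0.0004]
90 target [0.539  0.2917 0.1275] delta [ 0.023   0.0108 -0.0022]
```

View pics/s9.png

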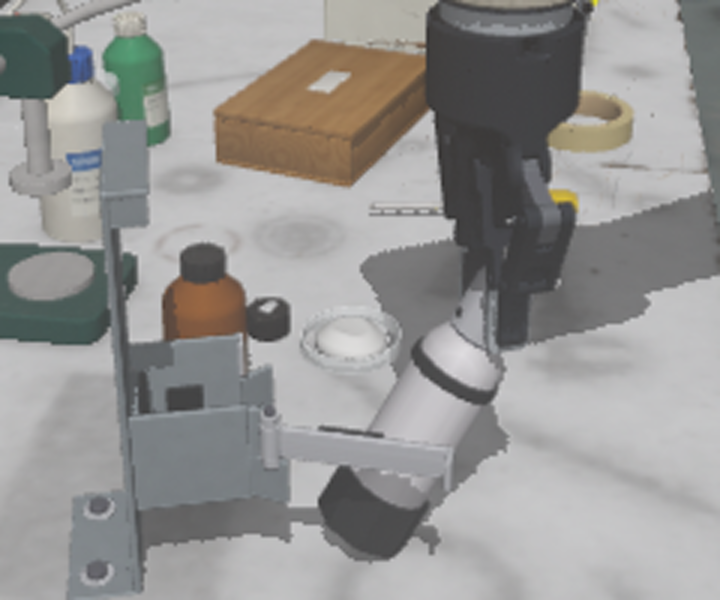

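>>> step_arm(
  moves=[
    [0.3, 0.01, 0.004, 0.004, 0],
    [0.3, 0.013, 0.006, 0.004, 0],
    [0.3, 0.008, 0.004, 0.001, 0],
  ],
)

```text
t: 13.02
tool_pos: [0.5083, 0.2764, 0.1305]
tool_rot: [-0.684, 3.061, -0.001]
contact_force: [0.2, -0.2, -4.5]
opening: 0.0318
```

```bash
python3 -c "
from h import *
plan([76,80,90],[.014]*6)
s=img('side');save(s,'s10',(190,200,430,400),3)
s=img('scene');save(s,'c10',(140,190,340,400),2.8)
"
```

```text
t 13.03 [0.5083 0.2764 0.1305] [-6.840e-01  3.061e+00 -1.000e-03] F [ 0.2 -0.2 -4.5] op 0.0318 q [ 0.37  0.02  1.82 -0.    1.3  -1.64]
tilt 0.3 toward az 8.2; jaw az 115.2 elev -0.1
grasp [0.5082 0.2764 0.1495]
76 target [0.5068 0.2765 0.1293] delta [-0.0016  0.0001 -0.0013]
80 target [0.516  0.2809 0.1297] delta [0.0092 0.0043 0.0004]
90 target [0.539  0.2917 0.1275] delta [ 0.023   0.0108 -0.0022]
```

View pics/s10.png

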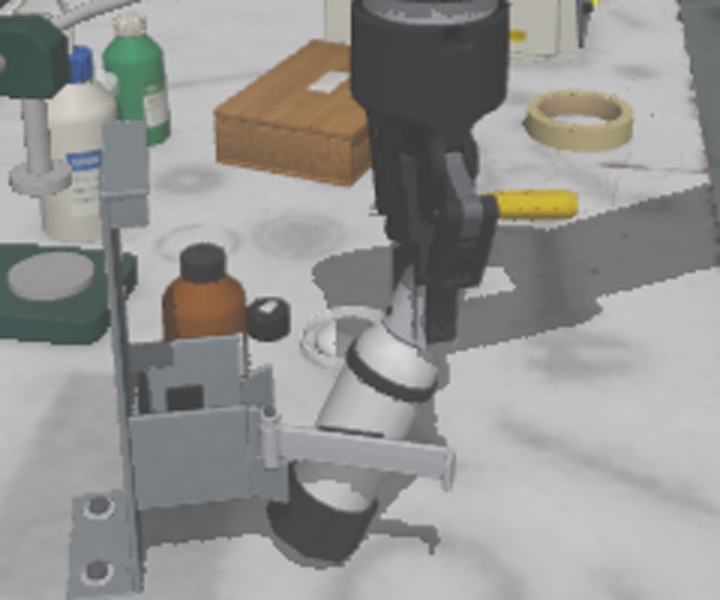

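View pics/c10.png

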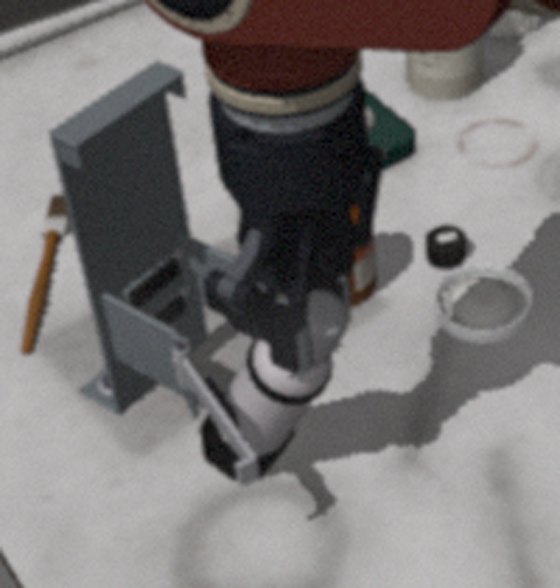

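The bottle is now held clear of the bench, with about 4.5 N of weight on the wrist. It is tilted about 30° and the grip friction holds it there. I'll shift it away from the gate, line it up with the bracket and ease the grip so it swings plumb.

>>> step_arm(
  moves=[
    [0.3, 0.004, -0.01, 0, -2.8],
    [0.3, 0.004, -0.01, 0, -2.8],
    [0.37, 0, 0, 0, 0],
    [0.37, 0, 0, 0, 0],
  ],
)

```text
t: 13.62
tool_pos: [0.5156, 0.2539, 0.1292]
tool_rot: [-0.522, 3.096, -0.002]
contact_force: [0.1, 0.7, -4.2]
opening: 0.0322
```

```bash
python3 -c "
from h import *
til()
s=img('side');save(s,'s11',(190,200,430,400),3)
"
```

```text
t 13.62 [0.5156 0.2539 0.1292] [-5.220e-01  3.096e+00 -2.000e-03] F [ 0.1  0.7 -4.2] op 0.0322 q [ 0.33  0.02  1.82 -0.    1.3  -1.58]
tilt 0.1 toward az -22.6; jaw az 109.1 elev -0.1
grasp [0.5155 0.254  0.1482]
```

View pics/s11.png

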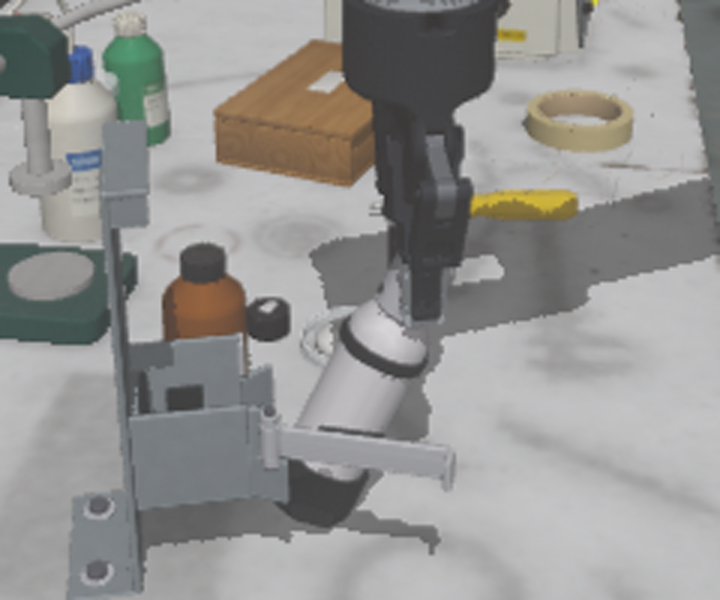

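>>> step_arm(
  moves=[
    [0.38, 0, 0, -0.003, 0],
    [0.38, 0, 0, 0, 0],
  ],
)

```text
t: 13.92
tool_pos: [0.5161, 0.2544, 0.1272]
tool_rot: [-0.523, 3.094, -0.002]
contact_force: [-0.0, 0.2, -3.5]
opening: 0.0324
```

```bash
python3 -c "
from h import *
til()
s=img('side');save(s,'s12',(190,200,430,400),3)
"
```

```text
t 13.93 [0.5161 0.2544 0.1272] [-5.230e-01  3.094e+00 -2.000e-03] F [-0.   0.2 -3.5] op 0.0324 q [ 0.33  0.02  1.83 -0.    1.29 -1.58]
tilt 0.2 toward az -6.6; jaw az 109.2 elev -0.1
grasp [0.516  0.2545 0.1462]
```

View pics/s12.png

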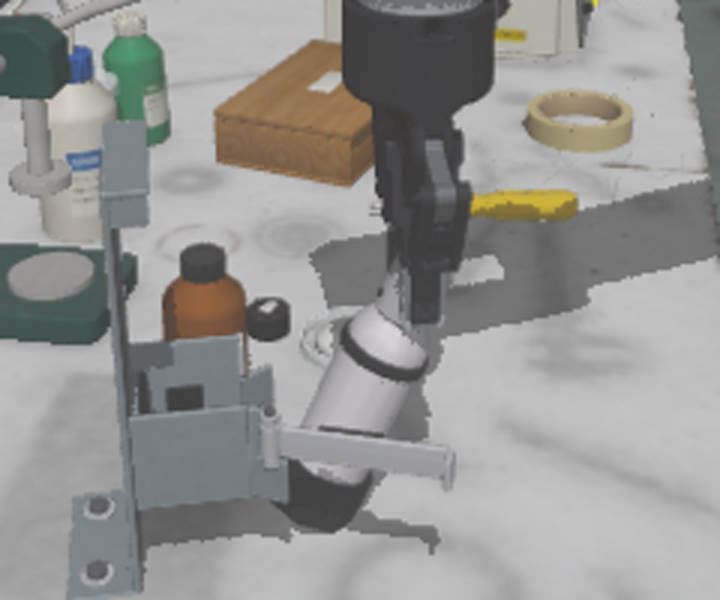

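>>> step_arm(
  moves=[
    [0.383, 0, 0, 0, 0],
    [0.383, 0, 0, 0, 0],
  ],
)

```text
t: 14.22
tool_pos: [0.5164, 0.2547, 0.1273]
tool_rot: [-0.523, 3.093, -0.002]
contact_force: [0.5, -0.7, -2.9]
opening: 0.0328
```

```bash
python3 -c "
from h import *
til()
s=img('side');save(s,'s13',(190,200,430,400),3)
"
```

```text
t 14.22 [0.5164 0.2547 0.1273] [-5.230e-01  3.093e+00 -2.000e-03] F [ 0.5 -0.7 -2.9] op 0.0328 q [ 0.33  0.02  1.83 -0.    1.29 -1.58]
tilt 0.3 toward az -2.4; jaw az 109.2 elev -0.1
grasp [0.5163 0.2547 0.1463]
```

View pics/s13.png

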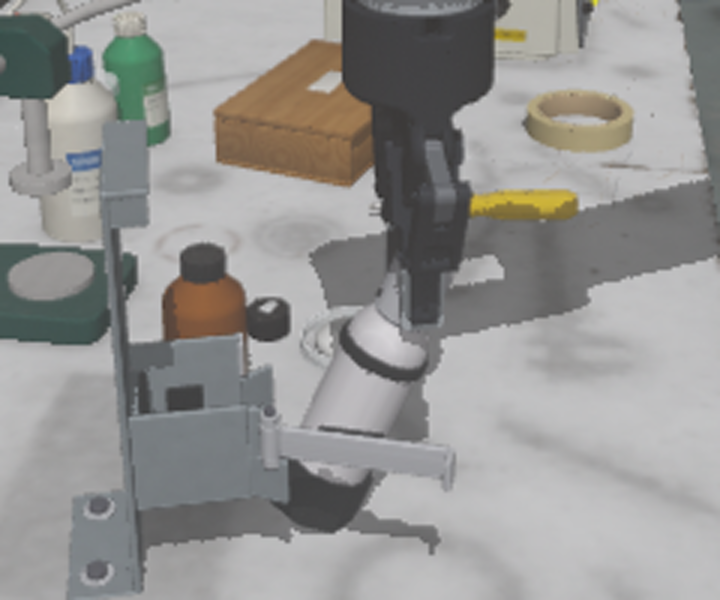

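>>> step_arm(
  moves=[
    [0.383, 0.009, 0.003, 0.001, 0],
    [0.383, 0.009, 0.003, 0.001, 0],
  ],
)

```text
t: 14.52
tool_pos: [0.5359, 0.2613, 0.1309]
tool_rot: [-0.523, 3.09, -0.001]
contact_force: [0.2, 0.3, -1.7]
opening: 0.0325
```

```bash
python3 -c "
from h import *
til()
s=img('side');save(s,'s14',(190,200,430,400),3)
"
```

```text
t 14.53 [0.5359 0.2613 0.1309] [-5.23e-01  3.09e+00 -1.00e-03] F [ 0.2  0.3 -1.7] op 0.0325 q [ 0.33  0.06  1.78 -0.    1.3  -1.58]
tilt 0.4 toward az 5.7; jaw az 109.2 elev -0.1
grasp [0.5357 0.2613 0.1499]
```

View pics/s14.png

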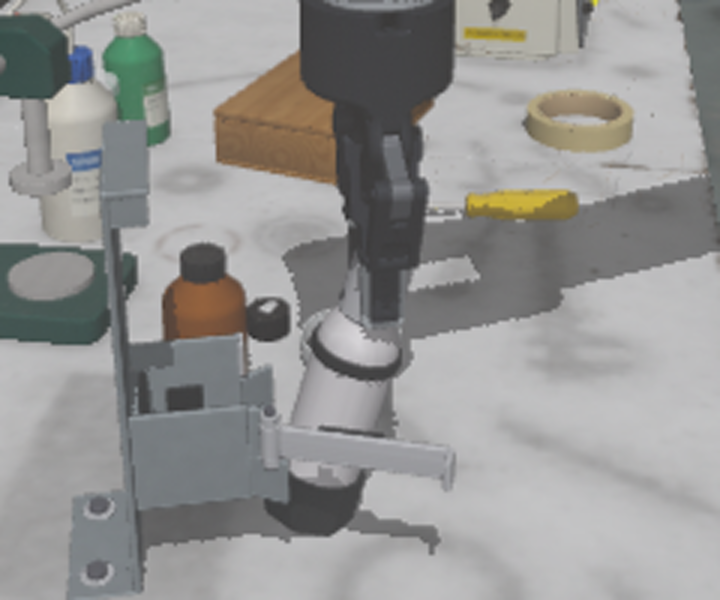

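```bash
cat >> h.py <<'E'
OB=np.array([.6275,.298,0.]);PS=np.radians(19.5);RB=np.array([[np.cos(PS),-np.sin(PS),0],[np.sin(PS),np.cos(PS),0],[0,0,1]])
def tob(X): return RB.T@(np.asarray(X)-OB)
def frb(X): return OB+RB@np.asarray(X)
def ov(p,cap,phi,yaw,name,box,s,br=True):
    """bottle with cap point at cap, leaning phi deg (cap toward -yaw dir)"""
    im=p["color"][:,:,::-1].copy();a=np.radians(phi);y=np.radians(yaw)
    f=np.array([np.cos(y),np.sin(y),0]);u=-f*np.sin(a)+np.array([0,0,1])*np.cos(a);n1=np.array([-f[1],f[0],0]);n2=np.cross(u,n1)
    foot=np.asarray(cap)-u*.144
    for x,r in((0,.026),(.03,.026),(.103,.025),(.126,.0165),(.165,.0165)):
        t=np.linspace(0,2*np.pi,60);C=foot+u*x+r*(np.outer(np.cos(t),n1)+np.outer(np.sin(t),n2))
        cv2.polylines(im,[np.round(proj(p,C)*16).astype(np.int32)],True,(0,0,255),1,cv2.LINE_AA,4)
    im=im[box[1]:box[3],box[0]:box[2]];im=cv2.resize(im,None,fx=s,fy=s)
    return im,foot
E
python3 - <<'E'
from h import *
o=ctrl.get_obs();cap=o["tool_pos"]+[0,0,.0165]
a=img("scene");b=img("side");out=[]
for phi in(11,15):
    i,f=ov(b,cap,phi,19.2,"",(230,280,350,390),3);out.append(i);print(phi,f,tob(f))
    i,f=ov(a,cap,phi,19.2,"",(180,290,300,400),3);out.append(i)
cv2.imwrite("pics/o1.png",np.vstack([np.hstack([out[0],cv2.resize(out[1],(360,330))]),np.hstack([out[2],cv2.resize(out[3],(360,330))])])[:600] if 0 else cv2.resize(np.vstack([np.hstack([out[0],out[1]]),np.hstack([out[2],out[3]])]),(650,600)))
print(tob(cap))
E
```

```text
11 [0.56290177 0.27063249 0.00620681] [-0.07002843 -0.00423442  0.00620681]
15 [0.57215047 0.27385323 0.00846781] [-0.06023512 -0.00428569  0.00846781]
[-0.09750455 -0.00409055  0.14756112]
```

View pics/o1.png

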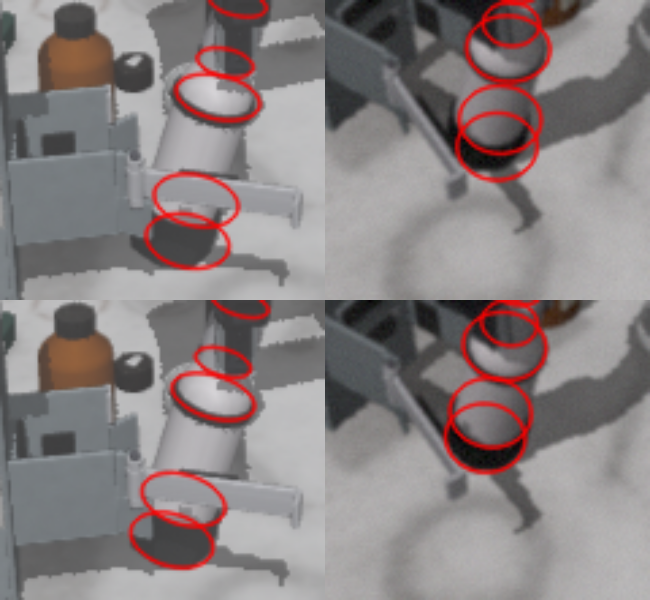

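The overlay fits at a 15° lean, with the heel about 2 mm above the bench at bracket x = −84 mm, y = −4 mm. I'll firm the grip and slide it in.

>>> step_arm(
  moves=[
    [0.33, 0, 0, 0.004, 0],
    [0.33, 0.01, 0.005, 0.002, 0],
    [0.33, 0.013, 0.006, 0, 0],
    [0.33, 0.01, 0.004, 0, 0],
    [0.33, 0, 0, 0, 0],
  ],
)

```text
t: 15.3
tool_pos: [0.5691, 0.2767, 0.1333]
tool_rot: [-0.524, 3.097, -0.002]
contact_force: [-1.0, -0.9, -3.4]
opening: 0.0324
```

Run:
```python
from h import *
o=til();cap=o["tool_pos"]+[0,0,.0165];print("cap br",tob(cap))
a=img("scene");b=img("side");out=[]
for phi in(15,):
    i,f=ov(b,cap,phi,19.2,"",(230,260,350,390),3);out.append(i);print(phi,f,tob(f))
    i,f=ov(a,cap,phi,19.2,"",(160,250,280,380),3);out.append(i)
cv2.imwrite("pics/o2.png",np.hstack(out))
```

```text
t 15.30 [0.5691 0.2767 0.1333] [-5.240e-01  3.097e+00 -2.000e-03] F [-1.  -0.9 -3.4] op 0.0324 q [ 0.34  0.15  1.68 -0.    1.31 -1.57]
tilt 0.1 toward az -53.4; jaw az 109.2 elev -0.1
grasp [0.569  0.2767 0.1523]
cap br [-0.06220359 -0.0005907   0.14984437]
15 [0.60425835 0.28893604 0.01075106] [-0.02493416 -0.00078584  0.01075106]
```

View pics/o2.png

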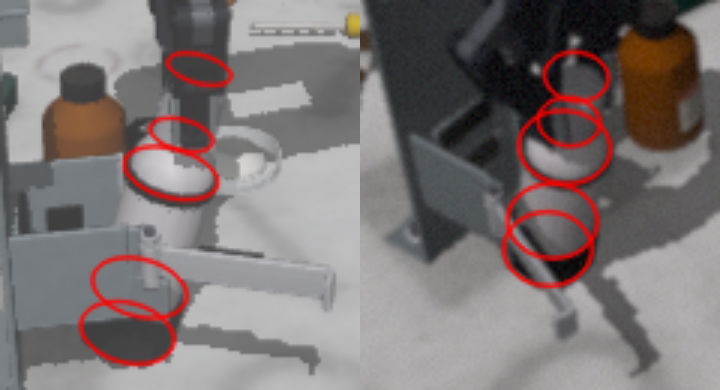

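>>> step_arm(
  moves=[
    [0.33, 0.01, 0.004, 0, 0],
    [0.33, 0.009, 0.003, 0, 0],
    [0.33, 0, 0, 0, 0],
  ],
)

```text
t: 15.78
tool_pos: [0.5883, 0.2837, 0.1332]
tool_rot: [-0.524, 3.098, -0.003]
contact_force: [-0.1, -0.4, -4.8]
opening: 0.0327
```

Run:
```python
from h import *
o=til();cap=o["tool_pos"]+[0,0,.0165];print("cap br",tob(cap))
a=img("scene");b=img("side");out=[]
for phi in(15,):
    i,f=ov(b,cap,phi,19.2,"",(200,200,340,390),2.6);out.append(i);print(phi,f,tob(f))
    i,f=ov(a,cap,phi,19.2,"",(140,190,280,380),2.6);out.append(i)
cv2.imwrite("pics/o3.png",np.hstack(out))
```

```text
t 15.78 [0.5883 0.2837 0.1332] [-5.240e-01  3.098e+00 -3.000e-03] F [-0.1 -0.4 -4.8] op 0.0327 q [ 0.34  0.19  1.63 -0.    1.32 -1.57]
tilt 0.1 toward az -79.7; jaw az 109.2 elev -0.1
grasp [0.5883 0.2838 0.1522]
cap br [-0.04175441 -0.00035543  0.14965252]
15 [0.62345606 0.29598389 0.01055921] [-0.00448498 -0.00055058  0.01055921]
```

View pics/o3.png

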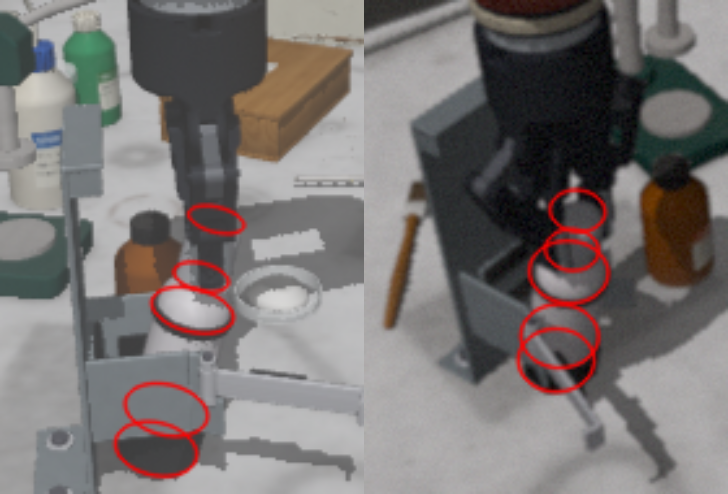

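>>> step_arm(
  moves=[
    [0.33, 0, 0, -0.004, 0],
    [0.38, 0, 0, 0, 0],
  ],
)

```text
t: 16.12
tool_pos: [0.5887, 0.284, 0.1315]
tool_rot: [-0.524, 3.095, -0.002]
contact_force: [-0.1, -0.5, -4.8]
opening: 0.0323
```

Run:
```python
from h import *
o=til();cap=o["tool_pos"]+[0,0,.0165];print("cap br",tob(cap))
```

```text
t 16.12 [0.5887 0.284  0.1315] [-5.240e-01  3.095e+00 -2.000e-03] F [-0.1 -0.5 -4.8] op 0.0323 q [ 0.34  0.19  1.63 -0.    1.32 -1.57]
tilt 0.2 toward az -13.8; jaw az 109.2 elev -0.1
grasp [0.5886 0.284  0.1505]
cap br [-0.04128083 -0.00027205  0.14804498]
```

>>> step_arm(
  moves=[
    [0.38, 0, 0, -0.004, 0],
    [0.383, 0, 0, 0, 0],
    [0.383, 0, 0, 0, 0],
  ],
)

```text
t: 16.5
tool_pos: [0.5906, 0.2847, 0.1314]
tool_rot: [-0.523, 3.088, -0.0]
contact_force: [0.7, -0.6, -1.3]
opening: 0.0325
```

Run:
```python
from h import *
o=til();cap=o["tool_pos"]+[0,0,.0165];print("cap br",tob(cap))
```

```text
t 16.50 [0.5906 0.2847 0.1314] [-0.523  3.088 -0.   ] F [ 0.7 -0.6 -1.3] op 0.0325 q [ 0.34  0.19  1.63 -0.    1.31 -1.57]
tilt 0.5 toward az 8.9; jaw az 109.2 elev -0.1
grasp [0.5905 0.2847 0.1504]
cap br [-0.03918497 -0.00019656  0.14791867]
```

>>> step_arm(
  moves=[
    [0.383, 0.005, 0.002, 0.001, 0],
    [0.383, 0.005, 0.002, 0, 0],
    [0.383, 0, 0, 0, 0],
  ],
)

```text
t: 16.88
tool_pos: [0.6012, 0.2888, 0.1318]
tool_rot: [-0.523, 3.089, -0.001]
contact_force: [0.0, 0.0, -1.4]
opening: 0.0329
```

Run:
```python
from h import *
o=til();cap=o["tool_pos"]+[0,0,.0165];print("cap br",tob(cap))
a=img("scene");b=img("side");out=[]
for phi in(11,):
    i,f=ov(b,cap,phi,19.2,"",(200,200,340,390),2.6);out.append(i);print(phi,f,tob(f))
    i,f=ov(a,cap,phi,19.2,"",(140,190,280,380),2.6);out.append(i)
cv2.imwrite("pics/o4.png",np.hstack(out))
```

```text
t 16.88 [0.6012 0.2888 0.1318] [-5.230e-01  3.089e+00 -1.000e-03] F [ 0.   0.  -1.4] op 0.0329 q [ 0.34  0.22  1.6  -0.    1.31 -1.57]
tilt 0.5 toward az 6.6; jaw az 109.2 elev -0.1
grasp [0.6011 0.2888 0.1508]
cap br [-2.78402852e-02  1.15838808e-04  1.48347850e-01]
11 [0.62716608 0.29785202 0.00699354] [-3.64166544e-04 -2.80271273e-05  6.99353550e-03]
```

View pics/o4.png

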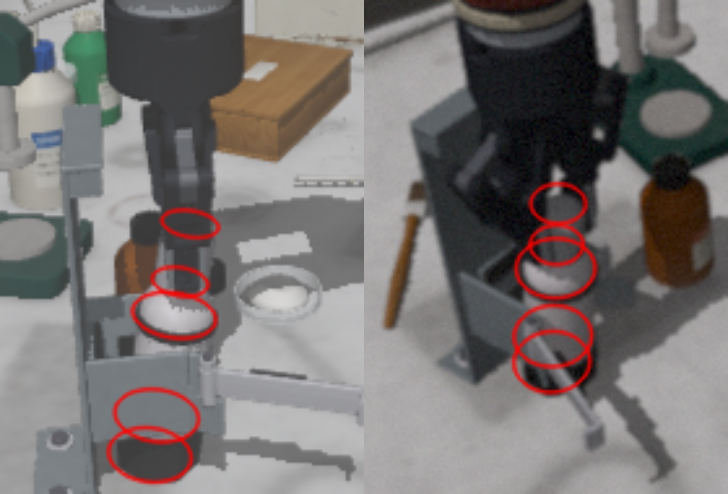

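>>> step_arm(
  moves=[
    [0.383, 0.004, 0.002, 0, 0],
    [0.383, 0, 0, 0, 0],
  ],
)

```text
t: 17.23
tool_pos: [0.6052, 0.2907, 0.1318]
tool_rot: [-0.523, 3.089, -0.001]
contact_force: [0.5, -0.6, -1.6]
opening: 0.0328
```

Run:
```python
from h import *
o=til();cap=o["tool_pos"]+[0,0,.0165];print("cap br",tob(cap))
```

```text
t 17.23 [0.6052 0.2907 0.1318] [-5.230e-01  3.089e+00 -1.000e-03] F [ 0.5 -0.6 -1.6] op 0.0328 q [ 0.34  0.23  1.59 -0.    1.32 -1.57]
tilt 0.5 toward az 4.2; jaw az 109.2 elev -0.1
grasp [0.605  0.2907 0.1508]
cap br [-0.02347026  0.00058104  0.14829427]
```

>>> step_arm(
  moves=[
    [0.383, 0.004, 0.001, 0, 0],
    [0.383, 0, 0, 0, 0],
  ],
)

```text
t: 17.48
tool_pos: [0.6093, 0.2919, 0.1316]
tool_rot: [-0.523, 3.089, -0.001]
contact_force: [0.4, -0.3, -1.6]
opening: 0.0328
```

Run:
```python
from h import *
o=til();cap=o["tool_pos"]+[0,0,.0165];print("cap br",tob(cap))
a=img("scene");b=img("side");w=img("wrist");save(w,"w15");out=[]
for phi in(6,):
    i,f=ov(b,cap,phi,19.2,"",(200,200,340,390),2.6);out.append(i);print(phi,f,tob(f))
    i,f=ov(a,cap,phi,19.2,"",(140,190,280,380),2.6);out.append(i)
cv2.imwrite("pics/o5.png",np.hstack(out))
```

```text
t 17.48 [0.6093 0.2919 0.1316] [-5.230e-01  3.089e+00 -1.000e-03] F [ 0.4 -0.3 -1.6] op 0.0328 q [ 0.34  0.24  1.58 -0.    1.32 -1.57]
tilt 0.5 toward az 5.8; jaw az 109.2 elev -0.1
grasp [0.6091 0.2919 0.1506]
cap br [-0.01920091  0.00029729  0.14811681]
6 [0.62351603 0.29682097 0.00490565] [-0.00414902  0.00021848  0.00490565]
```

View pics/o5.png

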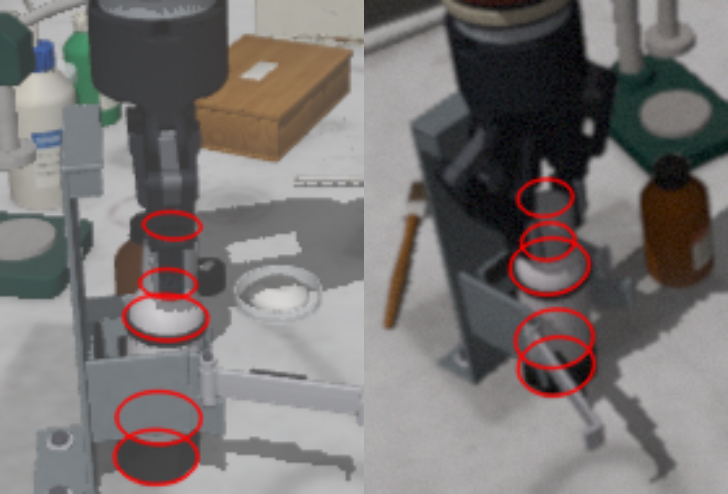

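View pics/w15.png

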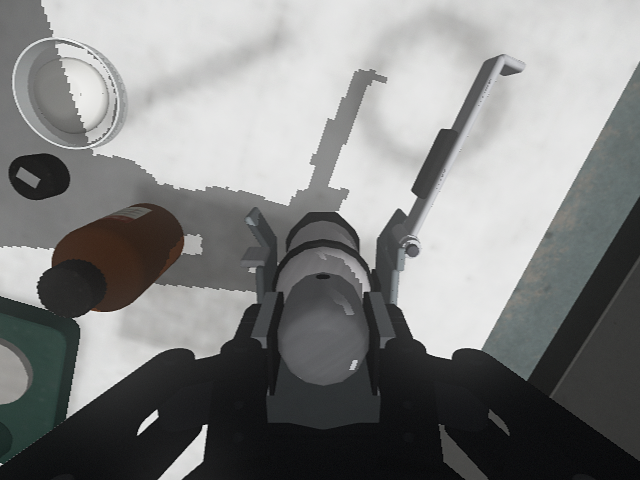

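>>> step_arm(
  moves=[
    [0.383, 0.003, 0.001, 0, 0],
    [0.383, 0, 0, 0, 0],
  ],
)

```text
t: 17.88
tool_pos: [0.6121, 0.2928, 0.1314]
tool_rot: [-0.523, 3.09, -0.001]
contact_force: [-0.1, 0.1, -2.2]
opening: 0.0326
```

>>> step_arm(
  moves=[
    [0.383, 0.003, 0.001, -0.001, 0],
    [0.383, 0, 0, 0, 0],
  ],
)

```text
t: 18.12
tool_pos: [0.6157, 0.294, 0.1311]
tool_rot: [-0.523, 3.089, -0.001]
contact_force: [0.4, -0.7, -1.7]
opening: 0.0327
```

Run:
```python
from h import *
o=til();cap=o["tool_pos"]+[0,0,.0165];print("cap br",tob(cap))
a=img("scene");b=img("side");out=[]
for phi in(4,):
    i,f=ov(b,cap,phi,19.2,"",(200,200,340,390),2.6);out.append(i);print(phi,f,tob(f))
    i,f=ov(a,cap,phi,19.2,"",(140,190,280,380),2.6);out.append(i)
cv2.imwrite("pics/o6.png",np.hstack(out))
```

```text
t 18.12 [0.6157 0.294  0.1311] [-5.230e-01  3.089e+00 -1.000e-03] F [ 0.4 -0.7 -1.7] op 0.0327 q [ 0.34  0.25  1.56 -0.    1.32 -1.57]
tilt 0.5 toward az 6.4; jaw az 109.2 elev -0.1
grasp [0.6155 0.294  0.1501]
cap br [-0.01243838  0.00020053  0.14757205]
4 [0.62519433 0.29734045 0.00392283] [-0.00239358  0.00014793  0.00392283]
```

View pics/o6.png

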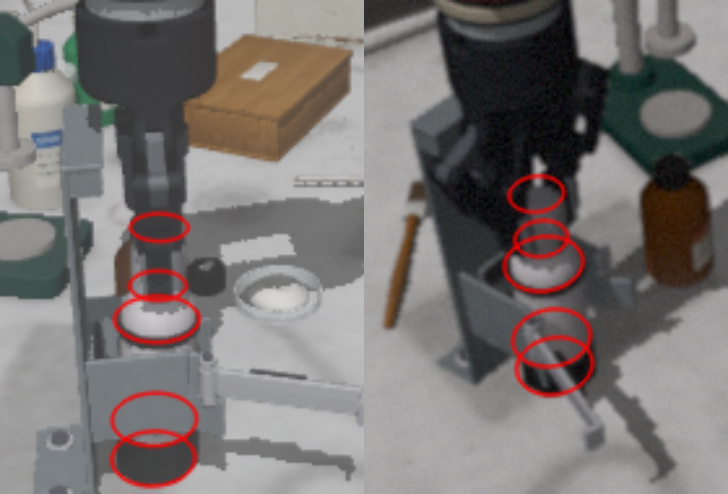

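>>> step_arm(
  moves=[
    [0.383, 0.004, 0.001, -0.001, 0],
    [0.383, 0, 0, 0, 0],
  ],
)

```text
t: 18.48
tool_pos: [0.6201, 0.2952, 0.1305]
tool_rot: [-0.523, 3.088, -0.0]
contact_force: [0.4, 0.6, 0.8]
opening: 0.0328
```

>>> step_arm(
  moves=[
    [0.386, 0, 0, -0.001, 0],
    [0.389, 0, 0, 0, 0],
    [0.392, 0, 0, 0, 0],
    [0.4, 0, 0, 0, 0],
    [0.42, 0, 0, 0, 0],
  ],
)

```text
t: 19.1
tool_pos: [0.6205, 0.2953, 0.1301]
tool_rot: [-0.523, 3.087, -0.0]
contact_force: [0.1, 0.4, -0.1]
opening: 0.0362
```

Run:
```python
from h import *
o=til();cap=o["tool_pos"]+[0,0,.0165];print("cap br",tob(cap))
a=img("scene");b=img("side");w=img("wrist");save(w,"w16");out=[]
cap=frb([0,0,.144])
for phi in(0,):
    i,f=ov(b,cap,phi,19.2,"",(200,200,340,390),2.6);out.append(i);print(phi,f,tob(f))
    i,f=ov(a,cap,phi,19.2,"",(140,190,280,380),2.6);out.append(i)
cv2.imwrite("pics/o7.png",np.hstack(out))
```

```text
t 19.10 [0.6205 0.2953 0.1301] [-0.523  3.087 -0.   ] F [ 0.1  0.4 -0.1] op 0.0362 q [ 0.34  0.26  1.55 -0.    1.32 -1.57]
tilt 0.6 toward az 9.1; jaw az 109.2 elev -0.1
grasp [0.6203 0.2953 0.1491]
cap br [-0.00751746 -0.00018791  0.14661851]
0 [0.6275 0.298  0.    ] [0. 0. 0.]
```

View pics/o7.png

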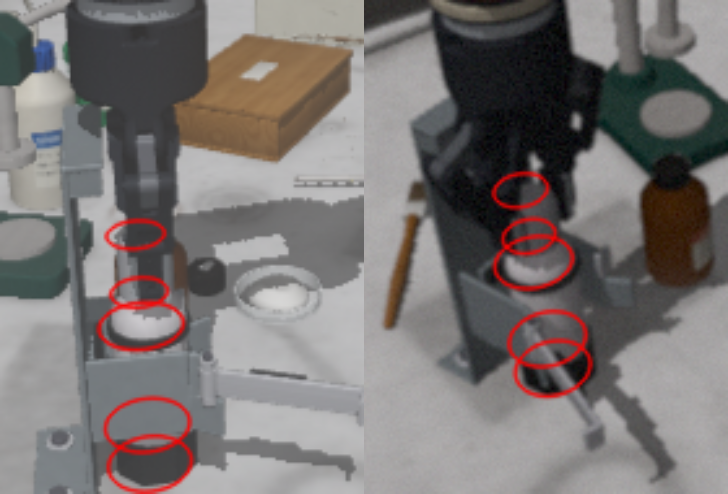

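View pics/w16.png

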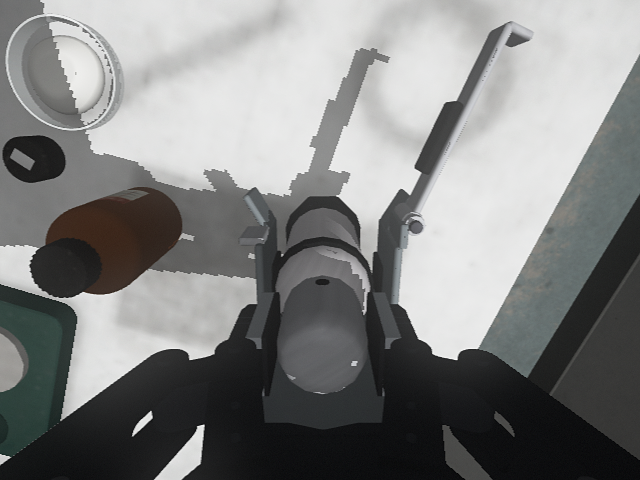

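Run:
```python
from h import *
b=img("side")
c,d=ray(b,(200+108/2.6,200+130/2.6))
for yb in(0.,.035,.055):
    cb=RB.T@(c-OB);db=RB.T@d;t=(yb-cb[1])/db[1];print(yb,cb+db*t)
save(b,"s17",(200,180,340,300),5)
print(proj(b,[frb([.015,y,z]) for y in(-.042,.042) for z in(.228,.232)]))
```

```text
0.0 [0.01081543 0.         0.23150139]
0.035 [0.01094614 0.035      0.24703656]
0.055 [0.01102084 0.055      0.2559138 ]
[[238.03315777 241.20898797]
 [237.85650102 238.80377515]
 [239.59081283 265.07604678]
 [239.39562892 262.42531677]]
```

View pics/s17.png

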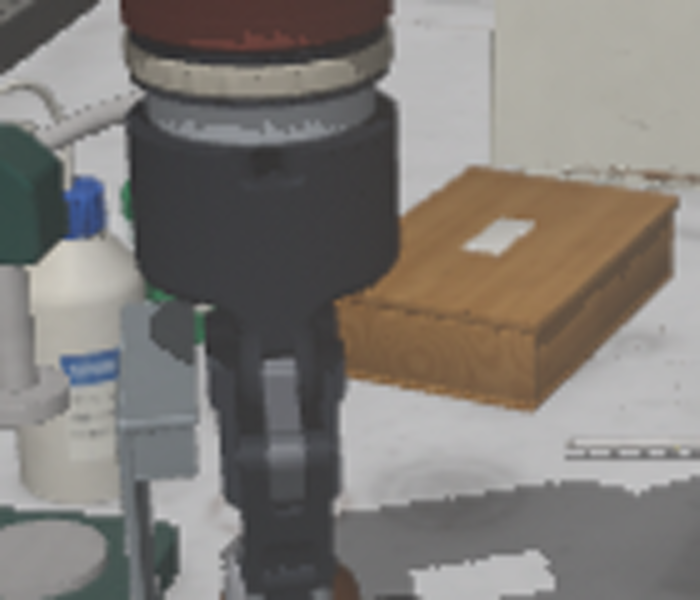

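The bottle stands on its own about 5 mm short of the rests. The gripper has about 4 mm left to the shield. I'll regrip with the cap further forward in the pads, lift it 3 mm and set it right back.

>>> step_arm(
  moves=[
    [0.46, 0, 0, 0, 0],
    [0.46, -0.005, -0.002, 0.001, 0],
    [0.37, 0, 0, 0, 0],
    [0.36, 0, 0, 0, 0],
    [0.36, 0, 0, 0, 0],
  ],
)

```text
t: 19.92
tool_pos: [0.6149, 0.293, 0.1314]
tool_rot: [-0.523, 3.087, -0.001]
contact_force: [-0.4, -0.8, 1.1]
opening: 0.0322
```

Run:
```python
from h import *
o=til();cap=o["tool_pos"]+[0,0,.0165];print("tcp br",tob(cap))
```

```text
t 19.93 [0.6149 0.293  0.1314] [-5.230e-01  3.087e+00 -1.000e-03] F [-0.4 -0.8  1.1] op 0.0322 q [ 0.34  0.25  1.56 -0.    1.32 -1.57]
tilt 0.6 toward az 7.6; jaw az 109.2 elev -0.1
grasp [0.6147 0.293  0.1504]
tcp br [-0.01351698 -0.00050532  0.1478696 ]
```

>>> step_arm(
  moves=[
    [0.36, 0, 0, 0.004, 0],
    [0.36, 0.003, 0.001, 0, 0],
    [0.36, 0, 0, 0, 0],
  ],
)

```text
t: 20.3
tool_pos: [0.6163, 0.2935, 0.132]
tool_rot: [-0.524, 3.092, -0.002]
contact_force: [-0.1, 0.7, -5.0]
opening: 0.0321
```

Run:
```python
from h import *
o=til();print("tcp br",tob(o["tool_pos"]))
b=img("side");save(b,"s18",(200,200,340,390),3)
```

```text
t 20.30 [0.6163 0.2935 0.132 ] [-5.240e-01  3.092e+00 -2.000e-03] F [-0.1  0.7 -5. ] op 0.0321 q [ 0.34  0.26  1.56 -0.    1.32 -1.57]
tilt 0.3 toward az -2.9; jaw az 109.2 elev -0.1
grasp [0.6162 0.2935 0.151 ]
tcp br [-0.01208378 -0.00051007  0.13200357]
```

View pics/s18.png

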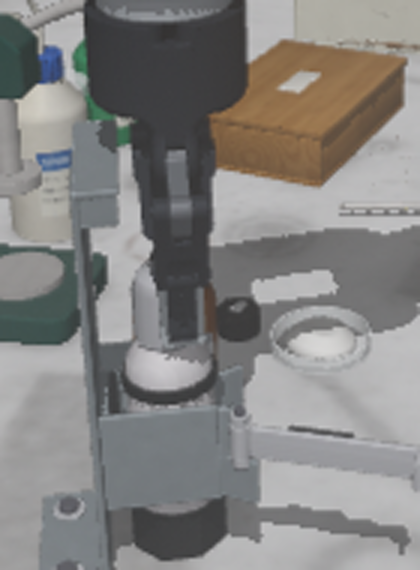

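>>> step_arm(
  moves=[
    [0.36, 0.003, 0.001, 0.001, 0],
    [0.36, 0, 0, 0, 0],
  ],
)

```text
t: 20.6
tool_pos: [0.6191, 0.2945, 0.1324]
tool_rot: [-0.524, 3.093, -0.002]
contact_force: [-0.1, -0.3, -5.1]
opening: 0.0322
```

>>> step_arm(
  moves=[
    [0.36, 0.003, 0.001, 0, 0],
    [0.36, 0, 0, 0, 0],
  ],
)

```text
t: 20.85
tool_pos: [0.621, 0.2952, 0.1321]
tool_rot: [-0.525, 3.097, -0.003]
contact_force: [-2.5, -0.9, -3.5]
opening: 0.0319
```

Run:
```python
from h import *
o=til();print("tcp br",tob(o["tool_pos"]))
b=img("side");save(b,"s19",(200,200,340,390),3)
```

```text
t 20.85 [0.621  0.2952 0.1321] [-5.250e-01  3.097e+00 -3.000e-03] F [-2.5 -0.9 -3.5] op 0.0319 q [ 0.34  0.27  1.54 -0.    1.33 -1.57]
tilt 0.1 toward az -74.5; jaw az 109.2 elev -0.1
grasp [0.621  0.2952 0.1511]
tcp br [-0.00702871 -0.00050257  0.13205976]
```

View pics/s19.png

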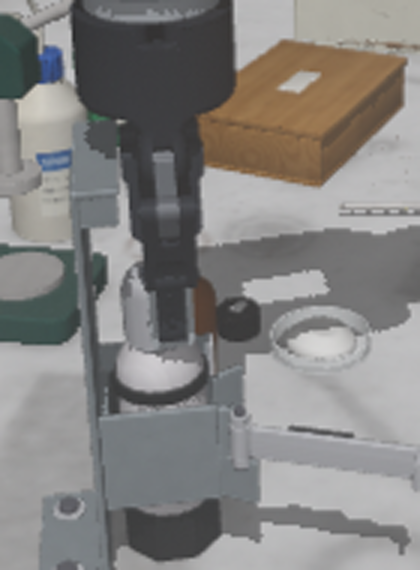

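Contact with the rest is felt at 2.5 N. I'll lower the bottle, release it and back out.

>>> step_arm(
  moves=[
    [0.36, 0, 0, -0.002, 0],
    [0.37, 0, 0, 0, 0],
    [0.38, 0, 0, -0.001, 0],
  ],
)

```text
t: 21.28
tool_pos: [0.6214, 0.2953, 0.1319]
tool_rot: [-0.525, 3.096, -0.003]
contact_force: [-4.4, -1.6, 2.9]
opening: 0.0323
```

>>> step_arm(
  moves=[
    [0.385, 0, 0, 0, 0],
    [0.39, 0, 0, 0, 0],
    [0.4, 0, 0, 0, 0],
    [0.45, 0, 0, 0, 0],
    [0.5, 0, 0, 0, 0],
  ],
)

```text
t: 21.9
tool_pos: [0.6222, 0.2957, 0.1326]
tool_rot: [-0.524, 3.093, -0.002]
contact_force: [-4.5, -1.2, -0.8]
opening: 0.0428
```

Run:
```python
from h import *
o=til();print("tcp br",tob(o["tool_pos"]))
w=img("wrist");save(w,"w20");a=img("scene");b=img("side");out=[]
cap=frb([0,0,.144])
i,f=ov(b,cap,0,19.2,"",(200,200,340,390),2.6);out.append(i)
i,f=ov(a,cap,0,19.2,"",(140,190,280,380),2.6);out.append(i)
cv2.imwrite("pics/o8.png",np.hstack(out))
```

```text
t 21.90 [0.6222 0.2957 0.1326] [-5.240e-01  3.093e+00 -2.000e-03] F [-4.5 -1.2 -0.8] op 0.0428 q [ 0.34  0.27  1.54 -0.    1.33 -1.57]
tilt 0.3 toward az -5.3; jaw az 109.2 elev -0.1
grasp [0.6221 0.2957 0.1516]
tcp br [-0.00575295 -0.00041542  0.13263457]
```

View pics/o8.png

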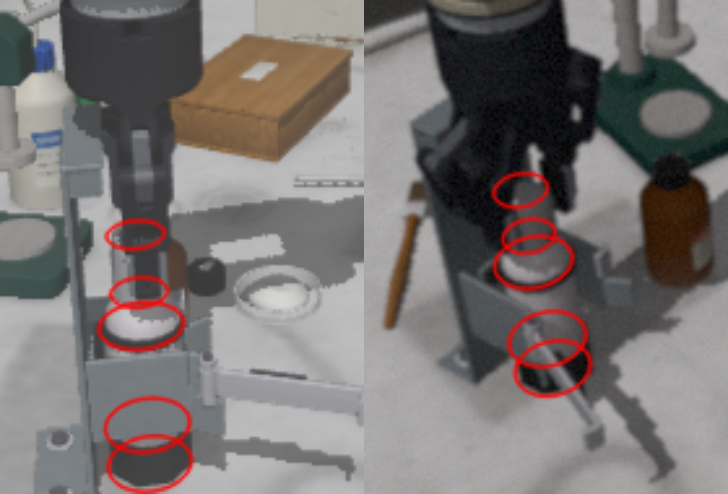

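View pics/w20.png

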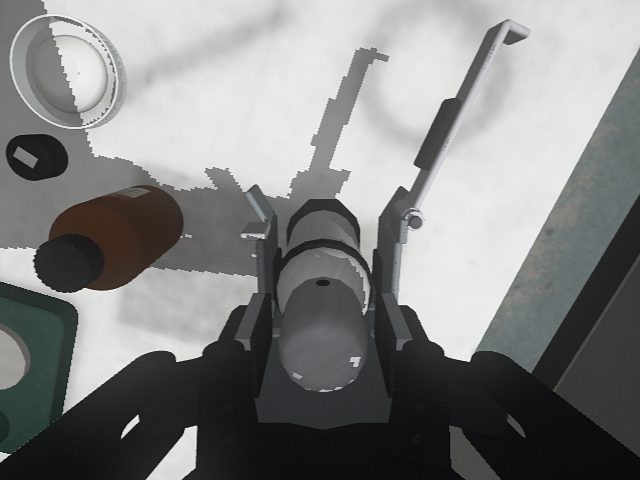

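Overlay fits the seated pose. The 4.7 N left over means the gripper is lightly touching the shield, so I'm backing straight out.

>>> step_arm(
  moves=[
    [0.55, -0.005, -0.002, 0, 0],
    [0.6, -0.02, -0.007, 0, 0],
    [0.6, -0.03, -0.01, 0, 0],
    [0.6, -0.03, -0.01, 0, 0],
    [0.6, -0.03, -0.01, 0, 0],
    [0.6, 0, 0, 0, 0],
  ],
)

```text
t: 22.8
tool_pos: [0.5088, 0.2566, 0.1372]
tool_rot: [-0.521, 3.077, 0.002]
contact_force: [-0.3, -0.5, 0.2]
opening: 0.0508
```

Run:
```python
from h import *
o=til();print("tcp br",tob(o["tool_pos"]))
w=img("wrist");save(w,"w21");a=img("scene");b=img("side");out=[]
save(b,"s21",(200,220,340,390),4);save(a,"c21",(140,200,280,380),3.3)
for dx in(0,-.004):
  cap=frb([dx,0,.144])
  i,f=ov(b,cap,0,19.2,"",(200,220,340,380),2.6);out.append(i)
  i,f=ov(a,cap,0,19.2,"",(140,230,280,390),2.6);out.append(i)
cv2.imwrite("pics/o9.png",cv2.resize(np.vstack([np.hstack(out[:2]),np.hstack(out[2:])]),(525,600)) if 0 else np.hstack(out[:2]))
cv2.imwrite("pics/o10.png",np.hstack(out[2:]))
```

```text
t 22.80 [0.5088 0.2566 0.1372] [-5.210e-01  3.077e+00  2.000e-03] F [-0.3 -0.5  0.2] op 0.0508 q [ 0.34 -0.01  1.84 -0.    1.29 -1.57]
tilt 1.2 toward az 12.4; jaw az 109.2 elev -0.1
grasp [0.5084 0.2566 0.1562]
tcp br [-0.12567126  0.00063085  0.13717823]
```

View pics/o9.png

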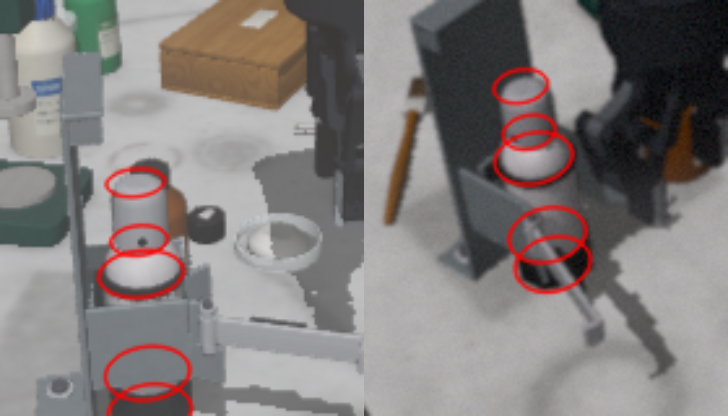

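View pics/s21.png

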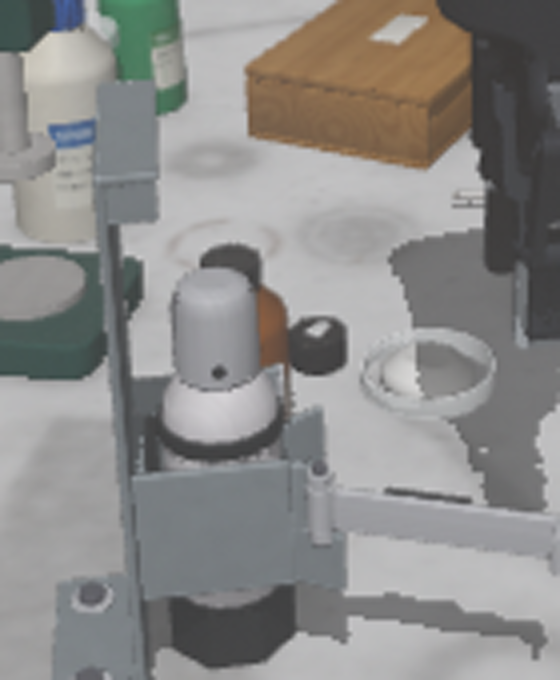

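View pics/w21.png

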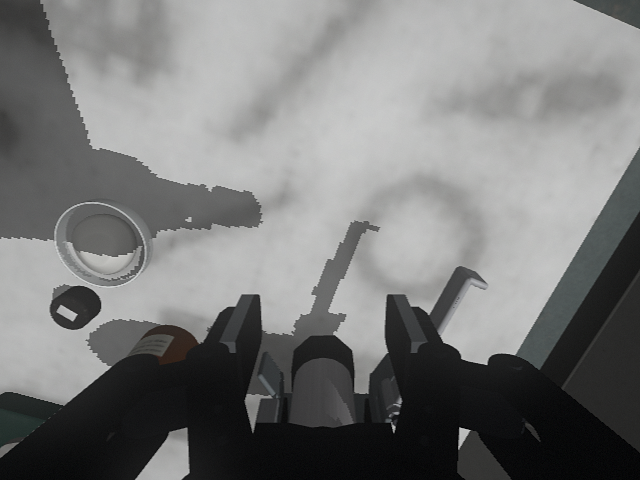

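View pics/c21.png

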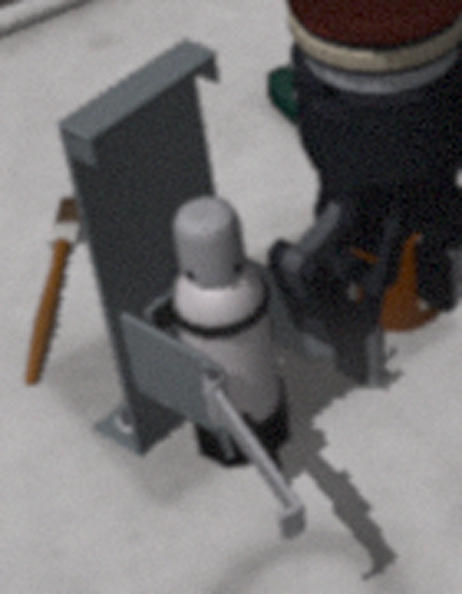

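Run:
```python
from h import *
a=img("scene");b=img("side")
def boxes(p,s,off,im):
    pass
def draw(p,box,s,dx):
    im=p["color"][:,:,::-1].copy();im=im[box[1]:box[3],box[0]:box[2]];im=cv2.resize(im,None,fx=s,fy=s,interpolation=cv2.INTER_CUBIC)
    def pl(C,c,cl=True):
        q=(proj(p,C)-[box[0],box[1]]+.5)*s-.5
        cv2.polylines(im,[np.round(q*16).astype(np.int32)],cl,c,1,cv2.LINE_AA,4)
    for L in([[15,-42,232],[15,42,232],[33,42,232],[33,-42,232]],[[-26,31,49],[-26,31,105],[33,31,105],[33,31,49]],[[33,-42,0],[33,42,0],[33,42,232],[33,-42,232]]):
        pl([frb(np.array(v)/1000) for v in L],(0,255,0))
    t=np.linspace(0,2*np.pi,60)
    for z,r in((.099,.025),(.107,.025),(.13,.0165),(.155,.0165)):
        pl([frb([dx+r*np.cos(k),r*np.sin(k),z]) for k in t],(0,0,255))
    return im
cv2.imwrite("pics/o11.png",draw(b,(210,230,310,380),4,0)); cv2.imwrite("pics/o12.png",draw(a,(150,210,260,350),4,0))
```

```text
(no output)
```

View pics/o11.png

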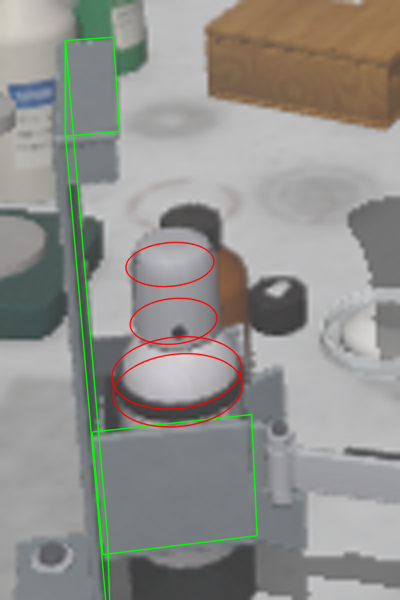

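View pics/o12.png

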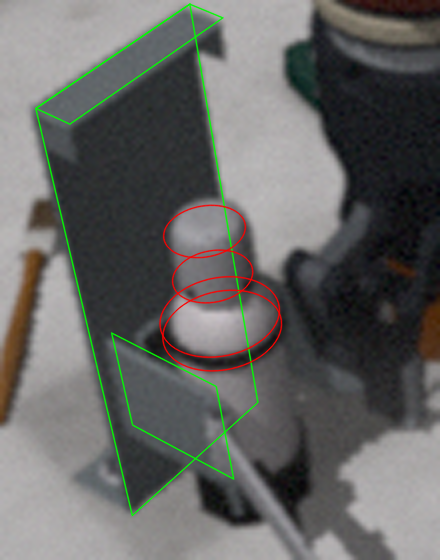

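The bottle is upright and within about 2 mm of the seated model. The ring fits and the cap is about 1 mm forward. Now for the gate: I'll rise, turn the jaws along the bracket's x and go to the gate's outer side.

>>> step_arm(
  moves=[
    [1, -0.01, 0.005, 0.04, -10],
    [1, -0.01, 0.015, 0.03, -10],
    [1, -0.01, 0.02, 0, -10],
    [1, -0.005, 0.02, 0, -10],
    [1, -0.004, 0.015, 0, -10],
    [1, 0, 0.005, 0, -10],
    [1, 0, 0, 0, -10],
    [1, 0, 0, 0, -10],
    [1, 0, 0, 0, -9],
    [1, 0, 0, 0, 0],
  ],
)

```text
t: 24.3
tool_pos: [0.4783, 0.3429, 0.2104]
tool_rot: [1.852, 2.514, -0.015]
contact_force: [-0.4, 0.7, -0.1]
opening: 0.0853
```

Run:
```python
from h import *
o=til();print("tcp br",tob(o["tool_pos"]))
t=frb([-.139,.095,.066]);print("delta",t-o["tool_pos"])
w=img("wrist");save(w,"w22");b=img("side");save(b,"s22");
```

```text
t 24.30 [0.4783 0.3429 0.2104] [ 1.852  2.514 -0.015] F [-0.4  0.7 -0.1] op 0.0853 q [ 0.51 -0.02  1.72 -0.02  1.44  0.21]
tilt 1.2 toward az -62.3; jaw az 17.2 elev 0.2
grasp [0.4782 0.3433 0.2294]
tcp br [-0.12561585  0.09210695  0.21036163]
delta [-0.01358217 -0.00174061 -0.14436163]
```

View pics/w22.png

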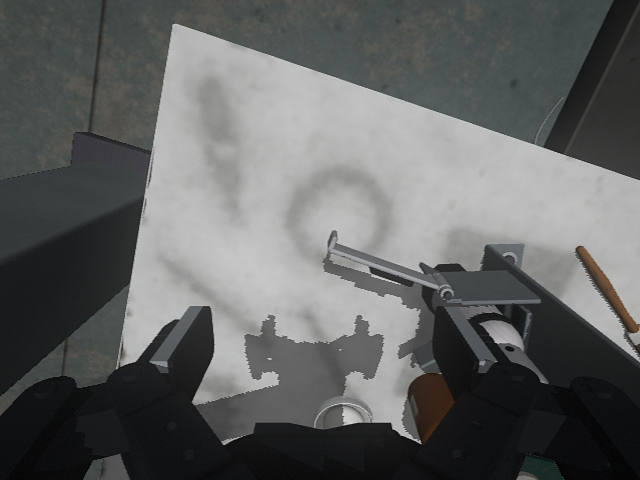

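View pics/s22.png

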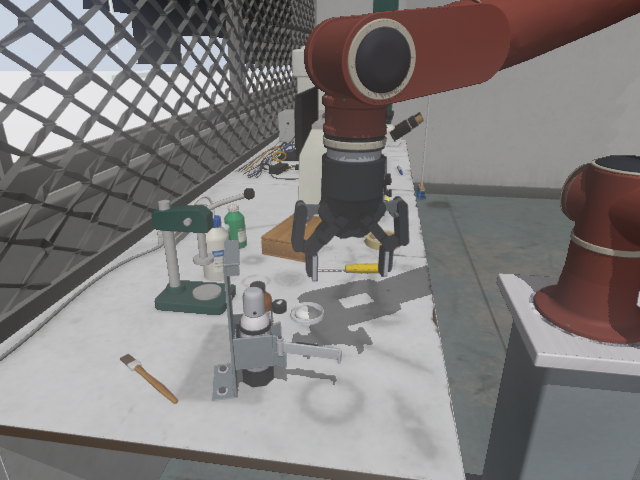

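>>> step_arm(
  moves=[
    [1, -0.012, 0, 0, 0],
    [1, 0, 0, -0.04, 0],
    [1, 0, 0, -0.04, 0],
    [1, 0, 0, -0.035, 0],
    [1, 0, 0, -0.018, 0],
    [1, 0, 0, 0, 0],
  ],
)

```text
t: 25.15
tool_pos: [0.4637, 0.3436, 0.0764]
tool_rot: [1.841, 2.521, -0.008]
contact_force: [0.2, 0.2, -0.0]
opening: 0.0856
```

Run:
```python
from h import *
o=til();p=tob(o["tool_pos"]);print("tcp br",p)
b=img("side");save(b,"s23",(190,200,430,400),3);a=img("scene");save(a,"c23",(140,190,380,400),2.8)
```

```text
t 25.15 [0.4637 0.3436 0.0764] [ 1.841  2.521 -0.008] F [ 0.2  0.2 -0. ] op 0.0856 q [ 0.52  0.09  1.85 -0.02  1.2   0.22]
tilt 1.2 toward az -50.9; jaw az 17.7 elev 0.4
grasp [0.4635 0.3439 0.0954]
tcp br [-0.13915529  0.09767058  0.07644649]
```

View pics/s23.png

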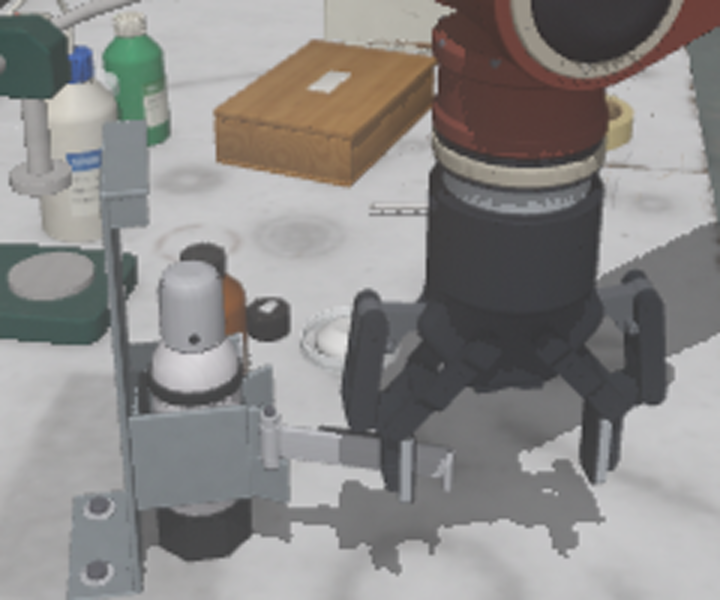

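View pics/c23.png

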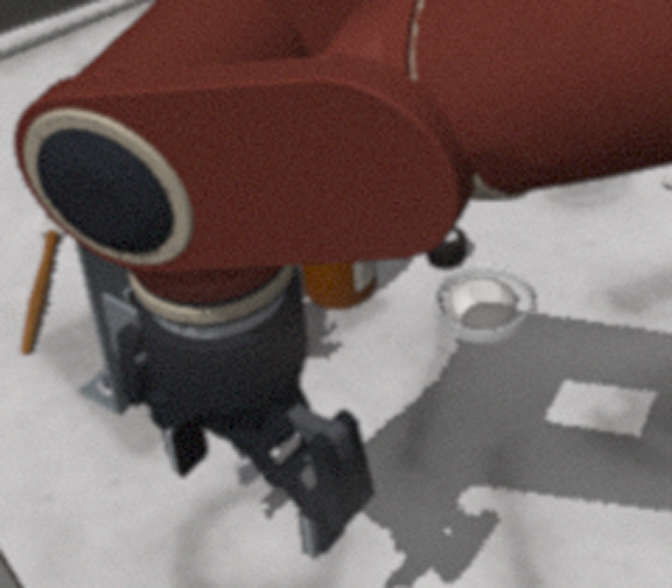

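```bash
cat >> h.py <<'E'
def gp(th,rho=.072,off=.013,fx=.050,z=.068):
    F=np.array([-.036,.040])+rho*np.array([-np.sin(th),-np.cos(th)])+off*np.array([-np.cos(th),np.sin(th)])
    return frb([F[0]-fx,F[1],z])
def gplan(ths,**k):
    o=til();p=o["tool_pos"];print("F br",tob(p)+[.05,0,0])
    for t in ths:
        q=gp(t,**k);print(t,"delta",(q-p).round(4));p=q
E
python3 -c "
from h import *
gplan([2.0,1.8,1.6,1.4,1.2,1.0])"
```

```text
t 25.25 [0.4652 0.3444 0.0786] [ 1.84   2.519 -0.003] F [ 0.8 -0.4 -0.1] op 0.0853 q [ 0.52  0.08  1.85 -0.02  1.2   0.22]
tilt 1.3 toward az -40.8; jaw az 17.7 elev 0.7
grasp [0.4649 0.3447 0.0976]
F br [-0.08751694  0.09790507  0.07863232]
2.0 delta [-0.0027 -0.018  -0.0106]
1.8 delta [-0.0024 -0.0144  0.    ]
1.6 delta [ 0.0005 -0.0146  0.    ]
1.4 delta [ 0.0034 -0.0142  0.    ]
1.2 delta [ 0.0061 -0.0133  0.    ]
1.0 delta [ 0.0086 -0.0118  0.    ]
```

>>> step_arm(
  moves=[
    [1, 0, 0, -0.011, 0],
    [1, -0.003, -0.018, 0, 0],
    [1, -0.002, -0.014, 0, 0],
    [1, 0, -0.015, 0, 0],
    [1, 0.003, -0.014, 0, 0],
  ],
)

```text
t: 25.88
tool_pos: [0.4656, 0.2815, 0.0716]
tool_rot: [1.837, 2.517, 0.01]
contact_force: [0.2, -0.0, 0.4]
opening: 0.0855
```

Run:
```python
from h import *
gplan([1.2,1.0,.8,.6])
b=img("side");save(b,"s24",(190,200,430,400),3)
```

```text
t 25.88 [0.4656 0.2815 0.0716] [1.837 2.517 0.01 ] F [ 0.2 -0.   0.4] op 0.0855 q [ 0.42  0.01  1.94 -0.02  1.18  0.11]
tilt 1.5 toward az -22.6; jaw az 17.8 elev 1.1
grasp [0.4651 0.2817 0.0906]
F br [-0.10811409  0.03851935  0.07161626]
1.2 delta [ 0.0044 -0.0117 -0.0036]
1.0 delta [ 0.0086 -0.0118  0.    ]
0.8 delta [ 0.0108 -0.0098  0.    ]
0.6 delta [ 0.0125 -0.0075  0.    ]
```

View pics/s24.png

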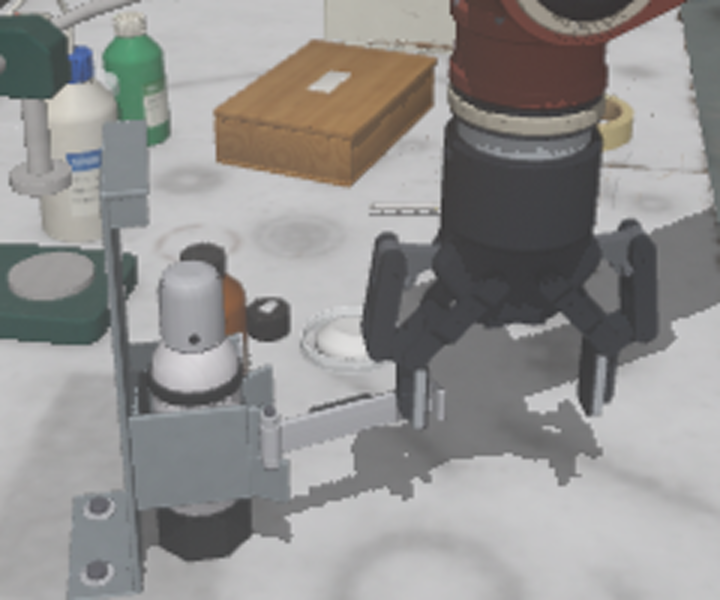

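The gate is swinging. I'll keep going.

>>> step_arm(
  moves=[
    [1, 0.006, -0.013, -0.003, 0],
    [1, 0.009, -0.012, 0, 0],
    [1, 0.011, -0.01, 0, 0],
  ],
)

```text
t: 26.3
tool_pos: [0.4936, 0.2431, 0.0684]
tool_rot: [1.837, 2.516, 0.01]
contact_force: [3.1, 7.9, -0.8]
opening: 0.0856
```

Run:
```python
from h import *
gplan([.8,.6,.4,.2,0])
b=img("side");save(b,"s25",(190,200,430,400),3)
```

```text
t 26.30 [0.4936 0.2431 0.0684] [1.837 2.516 0.01 ] F [ 3.1  7.9 -0.8] op 0.0856 q [ 0.33  0.02  1.93 -0.02  1.17  0.03]
tilt 1.5 toward az -22.5; jaw az 17.7 elev 1.2
grasp [0.4931 0.2433 0.0874]
F br [-0.09458107 -0.00703142  0.06843405]
0.8 delta [-0.0041  0.0051 -0.0004]
0.6 delta [ 0.0125 -0.0075  0.    ]
0.4 delta [ 0.0138 -0.0048  0.    ]
0.2 delta [ 0.0145 -0.002   0.    ]
0 delta [0.0146 0.0009 0.    ]
```

View pics/s25.png

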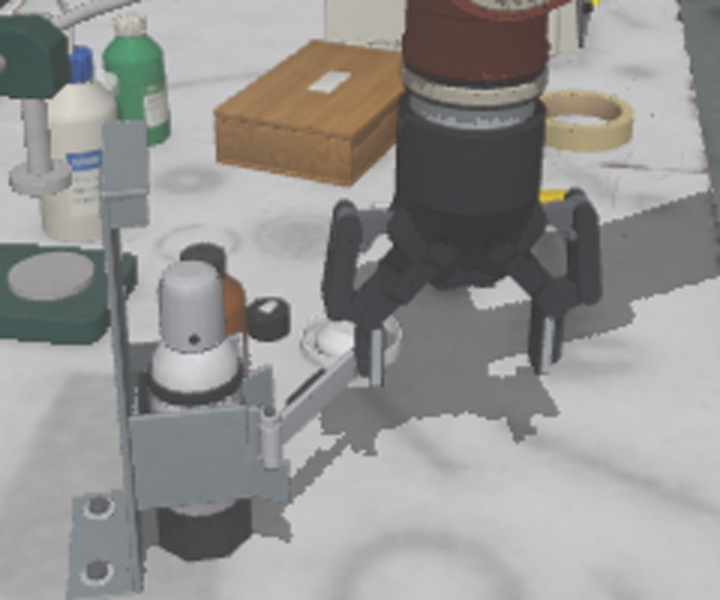

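Run:
```python
from h import *
gplan([.65,.5,.35,.2,.1,0],rho=.066)
```

```text
t 26.35 [0.4952 0.2426 0.0687] [1.838 2.514 0.012] F [ 2.   0.8 -2.2] op 0.0850 q [ 0.33  0.02  1.93 -0.02  1.17  0.03]
tilt 1.6 toward az -20.3; jaw az 17.7 elev 1.3
grasp [0.4946 0.2428 0.0877]
F br [-0.09324928 -0.00805184  0.06871423]
0.65 delta [ 0.0054  0.0055 -0.0007]
0.5 delta [ 0.0092 -0.0042  0.    ]
0.35 delta [ 0.0097 -0.0028  0.    ]
0.2 delta [ 0.01   -0.0013  0.    ]
0.1 delta [ 0.0067 -0.      0.    ]
0 delta [0.0067 0.0006 0.    ]
```

>>> step_arm(
  moves=[
    [1, 0.006, 0.005, 0, 0],
    [1, 0.009, -0.004, 0, 0],
    [1, 0.01, -0.003, 0, 0],
  ],
)

```text
t: 26.72
tool_pos: [0.5215, 0.2401, 0.0682]
tool_rot: [1.838, 2.515, 0.009]
contact_force: [-0.5, 0.6, -0.2]
opening: 0.0855
```

Run:
```python
from h import *
gplan([.2,.1,0],rho=.066)
b=img("side");save(b,"s26",(190,200,430,400),3);w=img("wrist");save(w,"w26")
```

```text
t 26.73 [0.5215 0.2401 0.0682] [1.838 2.515 0.009] F [-0.5  0.6 -0.2] op 0.0855 q [ 0.31  0.08  1.87 -0.02  1.17  0.01]
tilt 1.6 toward az -24.0; jaw az 17.7 elev 1.2
grasp [0.521  0.2403 0.0872]
F br [-0.06926651 -0.01922056  0.06818617]
0.2 delta [ 0.0079 -0.0002 -0.0002]
0.1 delta [ 0.0067 -0.      0.    ]
0 delta [0.0067 0.0006 0.    ]
```

View pics/s26.png

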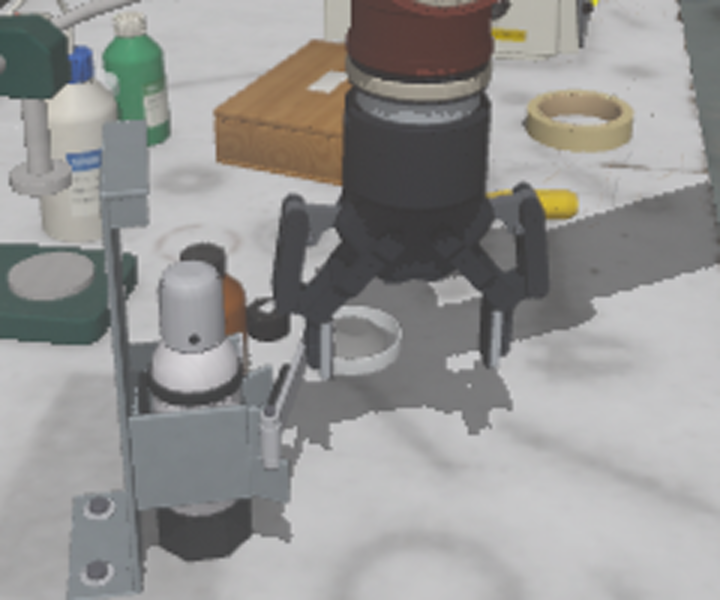

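View pics/w26.png

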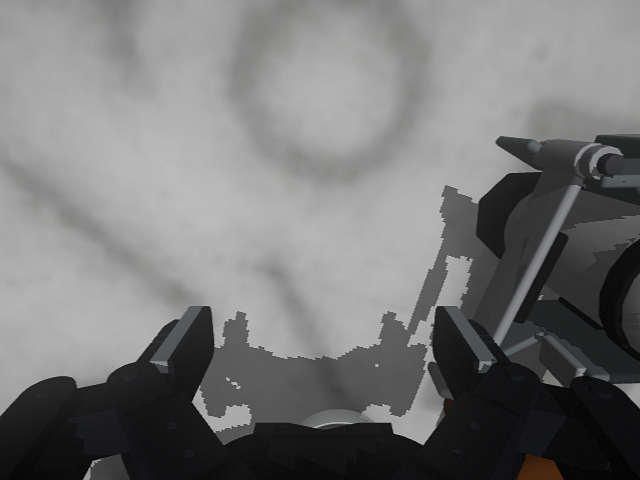

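>>> step_arm(
  moves=[
    [1, 0.003, -0.012, 0, 0],
    [1, 0.007, 0.002, 0, 0],
    [1, 0.006, 0.002, 0, 0],
  ],
)

```text
t: 27.2
tool_pos: [0.5386, 0.235, 0.0687]
tool_rot: [1.839, 2.519, 0.023]
contact_force: [0.2, 0.0, -0.1]
opening: 0.0856
```

Run:
```python
from h import *
gplan([0],rho=.072,off=.009)
b=img("side");save(b,"s27",(190,200,430,400),3)
```

```text
t 27.20 [0.5386 0.235  0.0687] [1.839 2.519 0.023] F [ 0.2  0.  -0.1] op 0.0856 q [ 0.29  0.1   1.84 -0.01  1.17 -0.02]
tilt 1.6 toward az -4.1; jaw az 17.8 elev 1.5
grasp [0.538  0.2351 0.0877]
F br [-0.05486219 -0.02967812  0.06868895]
0 delta [ 0.0101  0.0011 -0.0007]
```

View pics/s27.png

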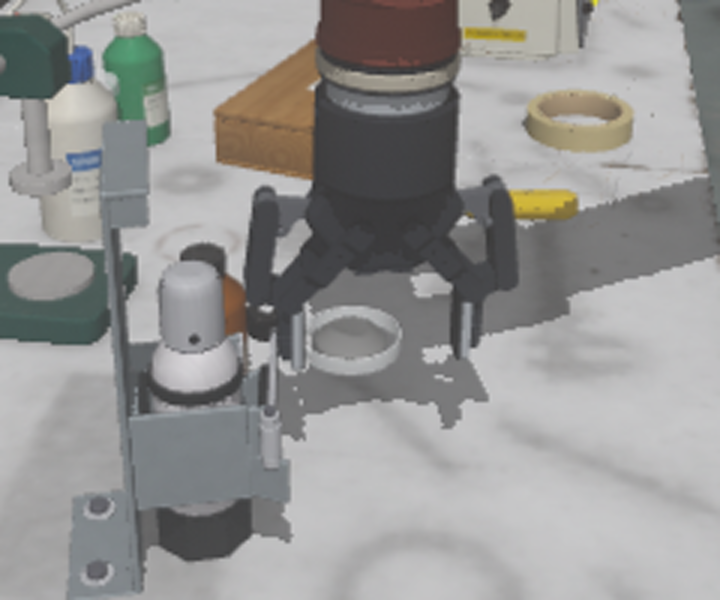

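>>> step_arm(
  moves=[
    [1, 0.005, 0.001, 0, 0],
    [1, 0.004, 0.001, 0, 0],
  ],
)

```text
t: 27.5
tool_pos: [0.5481, 0.2368, 0.0686]
tool_rot: [1.839, 2.519, 0.021]
contact_force: [-9.5, -1.7, 3.6]
opening: 0.0856
```

>>> step_arm(
  moves=[
    [1, 0.004, 0.001, 0, 0],
    [1, 0, 0, 0, 0],
  ],
)

```text
t: 27.75
tool_pos: [0.5474, 0.2365, 0.0689]
tool_rot: [1.844, 2.527, 0.002]
contact_force: [-0.5, -0.6, 1.2]
opening: 0.0853
```

Run:
```python
from h import *
gplan([0],rho=.072,off=.009)
b=img("side");save(b,"s28",(190,200,430,400),3);a=img("scene");save(a,"c28",(140,190,340,400),2.8)
```

```text
t 27.75 [0.5474 0.2365 0.0689] [1.844e+00 2.527e+00 2.000e-03] F [-0.5 -0.6  1.2] op 0.0853 q [ 0.29  0.13  1.81 -0.01  1.19 -0.02]
tilt 0.8 toward az -31.0; jaw az 17.8 elev 0.5
grasp [0.5472 0.2366 0.0879]
F br [-0.04605654 -0.03122505  0.06892622]
0 delta [ 0.0013 -0.0004 -0.0009]
```

View pics/s28.png

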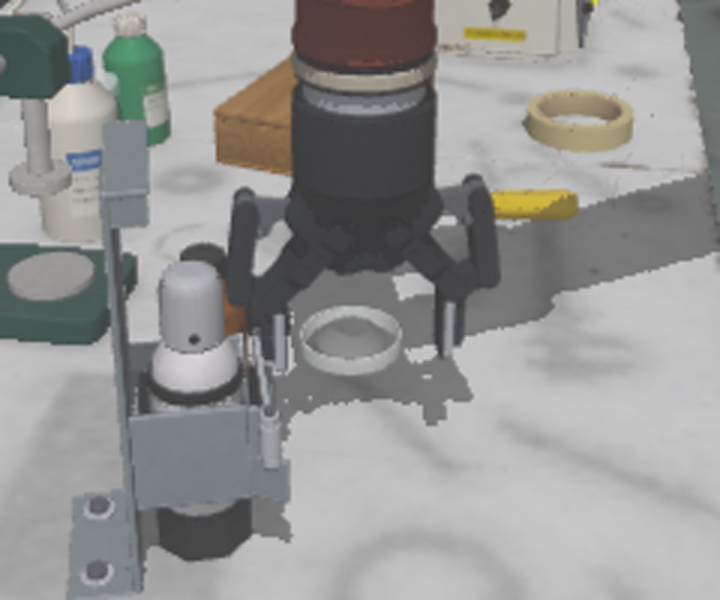

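View pics/c28.png

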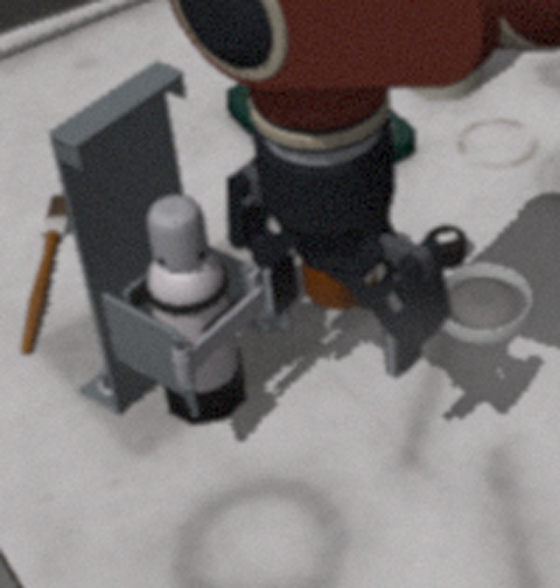

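The gate met the strike at about 10 N. I'll back away and inspect.

>>> step_arm(
  moves=[
    [1, -0.02, -0.007, 0, 0],
    [1, -0.03, -0.01, 0, 0],
    [1, -0.03, -0.01, 0, 0],
    [1, -0.02, -0.007, 0.04, 0],
    [1, -0.01, 0, 0.05, 0],
    [1, 0, 0, 0.05, 0],
    [1, 0, 0, 0, 0],
  ],
)

```text
t: 28.72
tool_pos: [0.4363, 0.201, 0.2128]
tool_rot: [1.842, 2.522, 0.009]
contact_force: [-0.6, -0.5, 0.7]
opening: 0.0854
```

Run:
```python
from h import *
til()
b=img("side");a=img("scene");w=img("wrist");save(w,"w29");save(a,"c29f")
save(b,"s29",(200,220,340,390),3.5);save(a,"c29",(140,200,340,390),3)
for p in(a,b):
  for q in["etchant","petri","specimen_1"]:
    r=ctrl.spot_in(p,q)
    if r: print(q,r[0]["bbox"])
h=frb([-.036,.04,.097])
e=frb([-.036,.04-.088,.097]);print(proj(b,[h,e]),proj(a,[h,e]))
```

```text
t 28.73 [0.4363 0.201  0.2128] [1.842 2.522 0.009] F [-0.6 -0.5  0.7] op 0.0854 q [ 0.28 -0.3   1.97 -0.01  1.46 -0.02]
tilt 1.1 toward az -18.4; jaw az 17.7 elev 0.9
grasp [0.4359 0.2011 0.2318]
etchant [247.8, 249.3, 270.9, 300.9]
petri [295.9, 285.5, 332.2, 315.2]
specimen_1 [295.3, 267.3, 309.3, 285.5]
etchant [252.7, 282.0, 272.7, 312.9]
petri [294.5, 300.0, 326.2, 326.1]
specimen_1 [271.2, 299.6, 286.4, 311.3]
[[279.86269245 340.33404956]
 [274.03280838 309.38512596]] [[205.01893431 315.25220968]
 [239.48396333 284.43612259]]
```

View pics/s29.png

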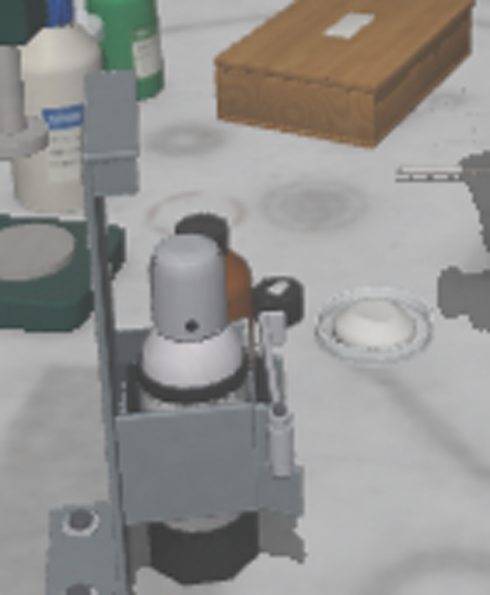

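View pics/c29.png

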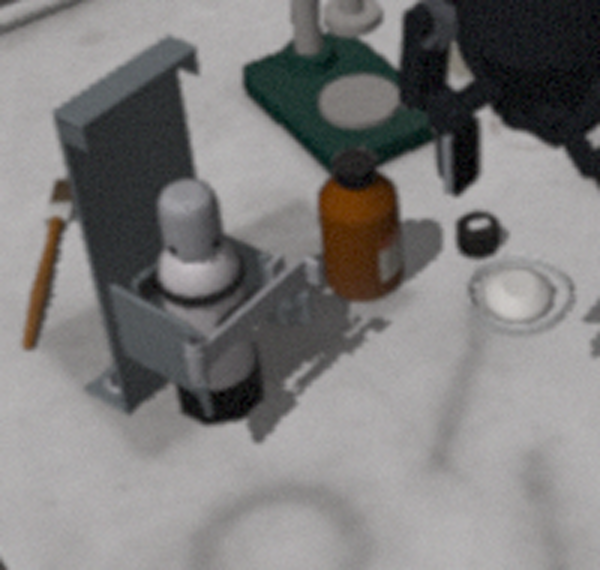

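View pics/w29.png

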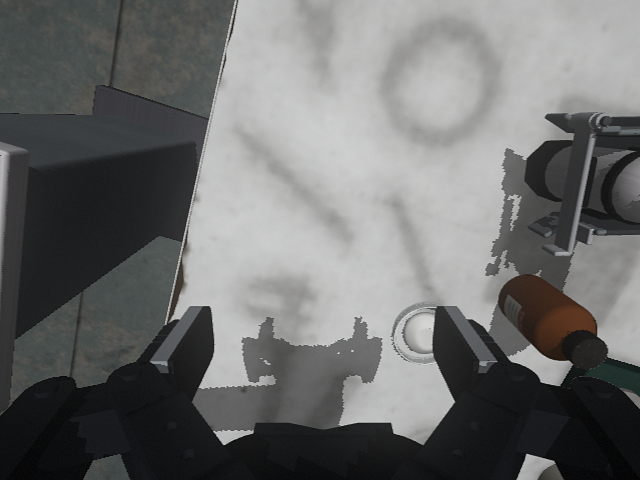

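Run:
```python
from h import *
w=img("wrist");b=img("side");out=[]
def draw(p,box,s,ths):
    im=p["color"][:,:,::-1][box[1]:box[3],box[0]:box[2]].copy();im=cv2.resize(im,None,fx=s,fy=s,interpolation=cv2.INTER_CUBIC)
    for th,c in ths:
        d=np.array([-np.sin(th),-np.cos(th),0]);h=np.array([-.036,.04,.097])
        q=(proj(p,[frb(h),frb(h+.092*d)])-[box[0],box[1]]+.5)*s-.5
        cv2.polylines(im,[np.round(q*16).astype(np.int32)],False,c,1,cv2.LINE_AA,4)
    return im
T=[(0,(0,0,255)),(.1,(0,200,0))]
i=draw(w,(500,90,640,280),3,T);j=draw(b,(240,290,310,370),5,T)
cv2.imwrite("pics/o13.png",i);cv2.imwrite("pics/o14.png",j)
```

```text
(no output)
```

View pics/o13.png

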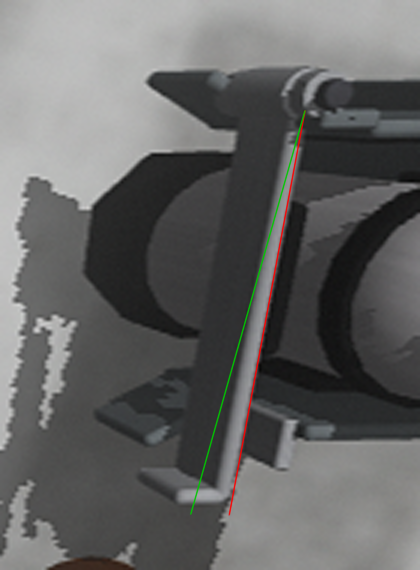

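View pics/o14.png

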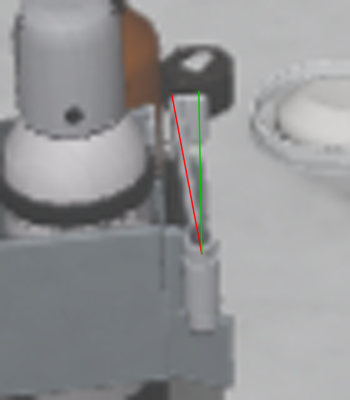

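Run:
```python
from h import *
st();print(ctrl.finish_job())
```

```text
t 29.27 [0.433  0.2001 0.2063] [ 1.846  2.528 -0.006] F [-0.2  0.2  0.2] op 0.0854 q [ 0.28 -0.3   1.98 -0.01  1.46 -0.02]
the job is handed in; nothing more can be done
None
```

The gas bottle is standing upright at the back of its bracket with the gate shut across it, but the attempt may have failed on the 120 N wrist-force limit. I handed the job in at about 29 s, with the gripper clear of everything.

**What I did:**
- **Tipping up:** I gripped the bottle by the cap and tipped it up on its heel. At about 30° from upright it was held clear of the bench, with the foot about 1 cm up, until I eased the grip.
- **Setting back:** I slid it between the cheeks and let it settle. Then I regripped it, lifted it 1–2 mm and set it back against the rests.
- **Gate:** I swung the bar round with one open finger until it met its stop at about 10 N.

**Last checks:**
- **Bottle:** it stands upright, about 0 to 2 mm short of the fully seated position. Contact with the rests is not proven, because the force I felt there may have been the gripper on the shield.
- **Gate:** the bar lies about 0.02 rad from shut in the wrist picture. That is within measuring error.
- **Things round it:** the etchant, petri dish and specimen show no clear movement. I did not re-measure the screwdriver.

**What went wrong:**
- **Force limit:** while lowering to the cap, I pressed the fingertips on the bench. The contact force read about 129 N (134 N in total) for a moment before I backed off. That is over the 120 N wrist limit and may count as a failure.
- **Shield touch:** the gripper touched the shield at about 5 N while releasing the bottle.

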